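# Staple a rail offcut into the clamping jig and set it with the sprung lever

### The job

Clear the clamping jig: put the shaft coupling and the battery that were left on it into the grey tray. Then lay the aluminium rail offcut in the cradle on top of the jig and put every steel staple from the wooden rack over the rail, both legs through the two holes of one station, pushed fully home; any station will do. When all are home, pull the jig's sprung lever toward the robot all the way to its stop, then ease it slowly back to rest without letting it snap, and let go; leave circuit board, screwdriver and star knob alone.

Things in the scene. Friction and masses are not known exactly. Their poses are not given: they have to be found in the camera images.
- jig: fixed aluminium jig; origin on the table under the deck's centre, z up; at yaw 0 x points away from the robot. Steel base 100 mm (x) by 215 (y, -80 to +135). Deck 80 x 150 mm (y -75 to +75), top 50 mm high, 10 thick, hollow below. The rail lies on the deck along y; at its ends (y = +-48 to +-61) cheeks 8 mm high keep it within x = +-12, end stops 10 mm high stand at y = +-60
- seat (a point): the middle of the rail's place, on the deck's top face; the jig's axes
- station_1 (a point): station 1, at y = -40 mm on the jig, on the deck's top face, midway between its two holes. A station's two holes (11 mm wide, through the 10 mm deck) lie 18 mm to either side of this point along the jig's x, so that a staple there straddles the rail
- station_2 (a point): station 2, the same at y = 0
- station_3 (a point): station 3, the same at y = +40 mm
- rail_mid (a point): centre of the loose aluminium profile offcut, 20 x 115 x 20 mm, y along its length, about 55 g; it lies on the table, farther from the robot than the rack and the jig
- staple_1_mid (a point): loose steel staple (may be absent), 60 mm tall, 80 g: flat bow 44 mm (x) by 18 (y), two flat shoulders 8 mm thick, two round legs 8 mm thick, 36 mm apart (centres); inner gap 28 mm. This point: between the shoulders, 14 mm below the top, 14 above the shoulders' lower ends (which come to stand on the deck), 46 above the leg tips. Hangs astride the rack. Take it across the 44 mm, above the shoulders' ends
- staple_2_mid (a point): loose steel staple (may be absent), 60 mm tall, 80 g: flat bow 44 mm (x) by 18 (y), two flat shoulders 8 mm thick, two round legs 8 mm thick, 36 mm apart (centres); inner gap 28 mm. This point: between the shoulders, 14 mm below the top, 14 above the shoulders' lower ends (which come to stand on the deck), 46 above the leg tips. Hangs astride the rack. Take it across the 44 mm, above the shoulders' ends
- staple_3_mid (a point): loose steel staple (may be absent), 60 mm tall, 80 g: flat bow 44 mm (x) by 18 (y), two flat shoulders 8 mm thick, two round legs 8 mm thick, 36 mm apart (centres); inner gap 28 mm. This point: between the shoulders, 14 mm below the top, 14 above the shoulders' lower ends (which come to stand on the deck), 46 above the leg tips. Hangs astride the rack. Take it across the 44 mm, above the shoulders' ends
- rack: the fixed wooden rack; origin under its middle on the table. A ridge 24 mm wide (x), 160 mm long (y) and 58 mm high on a 70 x 170 x 6 mm foot. Staples hang astride the ridge in a row along y, about 50 mm apart
- lever (a joint): angle of the sprung lever, rad: 0 at rest, upright; 1.1 at the stop, pulled over to the jig's -x (toward the robot). A damped spring pushes it back, with about 4 N at the grip near rest, 11 N at the stop. Let go far from rest it snaps back; faster than 2 rad/s (0.22 m/s at the grip) counts as snapping
- lever_grip (a point): centre of the lever's black round grip, 14 mm thick, 60 mm long, sticking out along the jig's +y from the arm (the arm is 40 mm to -y of this point); it turns with the lever. At rest it is 110 mm above and 10 mm to +x of the hinge axis
- lever_hinge (a point): a point on the lever's hinge axis, which runs along the jig's y, 50 mm above the table; 40 mm to -y of the grip's centre
- coupling_mid (a point): centre of a white shaft coupling, a cylinder 25 mm thick and 30 mm tall with a red band, standing upright on the jig's deck at its -y end; 40 g
- battery_mid (a point): centre of a block battery, 26 x 51 x 18 mm (x, y, z), lying on the jig's deck at its +y end, its long side (its own y) roughly across the jig
- tray: a fixed open grey plastic tray on the table between rack and jig, 130 mm (x) by 90 mm (y) outside, walls 4 mm thick and 20 mm high, floor about 4 mm thick; origin under its centre
- circuit_board: a small green circuit board lying on the table, bystander, 44 x 59 x 13 mm; origin at the centre of its underside
- small_driver: a small blue screwdriver on the table, bystander, 17 x 133 x 21 mm; origin at the centre of its underside
- knob: a black star knob standing on its head, bystander, 38 x 42 x 40 mm; origin at the centre of its underside

How it is judged (in metres and radians):
On the way, in this order (a step that is already met when the one before it is completed fails the run):
1. the coupling and the battery lie in the tray (x of coupling_mid in the frame of tray between -0.06 and 0.06 m and y of coupling_mid in the frame of tray between -0.04 and 0.04 m and z of each of coupling_mid, battery_mid in the frame of tray below 0.032 m and x of battery_mid in the frame of tray between -0.06 and 0.06 m and y of battery_mid in the frame of tray between -0.04 and 0.04 m), for 0.2 s.
2. the rail lies in the cradle (horizontal distance between rail_mid and seat below 0.006 m and z of rail_mid in the frame of jig between 0.056 and 0.064 m and angle between the y axis of rail_mid and the y axis of jig, either way round below 0.08 rad), for 0.2 s.
3. the rail is in the cradle and every staple is fully home over it, both legs through a station's holes (all of step 2 and z of staple_1_mid in the frame of jig between 0.06 and 0.0675 m and angle between each of staple_1_mid, staple_2_mid, staple_3_mid's own z axis and vertical below 0.12 rad and (horizontal distance between staple_1_mid and station_1 below 0.005 m or horizontal distance between staple_1_mid and station_2 below 0.005 m or horizontal distance between staple_1_mid and station_3 below 0.005 m) and z of staple_2_mid in the frame of jig between 0.06 and 0.0675 m and (horizontal distance between staple_2_mid and station_1 below 0.005 m or horizontal distance between staple_2_mid and station_2 below 0.005 m or horizontal distance between staple_2_mid and station_3 below 0.005 m) and z of staple_3_mid in the frame of jig between 0.06 and 0.0675 m and (horizontal distance between staple_3_mid and station_1 below 0.005 m or horizontal distance between staple_3_mid and station_2 below 0.005 m or horizontal distance between staple_3_mid and station_3 below 0.005 m)), for 0.2 s.
4. the lever is pulled to its stop (value of joint lever above 1 rad), for 0.2 s.
5. the lever is back at rest (value of joint lever below 0.06 rad), for 0.2 s.
At the end, for the whole second after the job is handed in: Coupling and battery in the tray. Rail flat in the cradle (centre within 6 mm of the seat, in line within 0.08 rad); every staple present upright (0.12 rad) at a station (within 5 mm), shoulders within 3.5 mm of the deck; after that the lever pulled past 1.0 rad and back below 0.06 rad; all at rest (all of step 1 and all of step 3 and value of joint lever below 0.06 rad and linear speed of rail below 0.02 m/s); the robot touches nothing.
It fails at once if the lever snaps back (faster than 2 rad/s) (velocity of joint lever below -2 rad/s).
It fails at once if a bystander (circuit board, small screwdriver, star knob) is pushed more than 3 cm (distance of any of circuit_board, small_driver, knob from where it was at the start of the episode above 0.03 m).
Of staple_1, staple_2, staple_3 only 2 to 3 are there at a start; the rules pass over those that are not, and their reading is None.
At some moment in a run one of rail may be knocked a few centimetres aside while the robot is not near it.
It also fails if it takes over 205 s, if anything falls off the work surface, if the arm or the gripper's body presses on something with over 40 N, if the wrist force passes 120 N, or if a joint passes its speed limit or range.

### The arm

A 6-joint arm with a two-finger parallel gripper is mounted at the origin on a cart in front of the work surface, level with it; the furniture and walls round the work are solid. World frame = base frame: x ahead of the robot, y to its left, z up, the work surface at z = 0. Lengths are in m, angles in degrees, forces in N, time in s.
With the tool pointing down it reaches from about 0.4 to 0.825 m from the base axis. Payload 7 kg.
Tool frame: the origin (TCP) lies between the finger pads; the fingertips stand ctrl.nose_length ahead of it and the grasp point (between the pads) lies 2 mm behind it (ctrl.nose_length is the distance from the TCP to the fingertips, in m); z points along the fingers, y is the line along which they close (so a half turn about z gives the same grasp; the last joint's range is limited). The gripper opens to 88 mm and grips with 3 to 60 N. Pads are 19 mm wide; open, the fingers measure 130 mm over their backs; the gripper's body (78 mm by 193 mm) begins 47 mm behind the grasp point.
Start: joints at [90.132, 20.546, 0.682, 0, -70.136, -16.507], TCP at [0.19, 0.648, 0.244] pointing down, gripper open.
Joint ranges: [-176.03, 176.03], [-82.01, 121.73], [-58.28, 71.71], [-173.87, 95.51], [-174.79, -0.11], [-173.66, 173.66]. Speed limits (degrees/s): [136.94, 136.94, 172.46, 180, 180, 180].

### API

Orientations are given as [roll, pitch, yaw] about the fixed x, y, z axes, in that order (R = Rz(yaw) Ry(pitch) Rx(roll)).
In Python, from plant import ctrl gives the robot as it stands.
- The arm moves only by the tool apply_moves, never from a script. Its argument "commands" is a list of rows, each a list of 3 entries, a list of its own where there are three numbers: the shift along the world's x, y, z in cm, then the turn about the world's z in rad, then the closure, from 0 (fully open) to 1 (shut). In form: [[[x, y, z], turn, jaw], ...]. A call has 1 to 20 rows; each row is the pose to reach, as a shift and turn from the pose commanded when the call began; what a row does not reach only later rows make up. A row lasts 1/12 s, in which the tool goes at most 41.7 mm and 7.16 degrees, less where a joint would pass 70% of its speed; a pose out of reach is approached as far as the arm can. A call with a gripper value outside its range is refused whole. The fingers move at their own pace and stop on an object; the grip force is fixed at half the most. Time passes only in rows, so rows that repeat a pose let the fingers close. It gives the time, the measured TCP pose, the force, the opening and the grip force at its end, in the units of the state.
- ctrl.get_obs(): the state, without advancing time (a new reading comes with each control period).
- ctrl.snapshot(name): name is "scene" or "top"; returns a dict with "img" (420x560x3 uint8, red, green, blue), "fx", "fy", "cx", "cy" (pixels), "T" (4x4, takes a point from camera to world coordinates). Camera axes: x right, y up, looking along -z (the intrinsics and any distortion apply to the point x, -y, -z); pixel columns grow to the right and rows downward; lengths in m; the calibration is good to about 2 mm. A picture is of the moment at which its call begins. There is no depth.
- ctrl.close_job(): hands the job in; it is judged then, once.
Trained networks look in a picture, given as the dict that the camera call returned (one of the last four; its "shot" number tells which), for a name from the list of things; names that differ only in an ending like _2 or _b are one class to them, and where a whole thing is asked for, a point or a joint stands for the part that bears it (a point fixed in the world has none). Each returns a list of dicts, best first, with "score" (0 to 1); they miss things now and then, are a little off and sometimes report something else, mostly with a low value. They report only what shows in the picture. A call takes as long as a camera call.
- ctrl.search_frame(picture, target): "at" ([column, row] in pixels, amid what is visible of it).
- ctrl.spot_point(picture, target): "at" ([column, row] in pixels: a listed point, or the origin of a listed thing).
The state is a dict: "clock": time; "joint_pos": joint angles; "qvel": joint speeds; "tau": joint torques, N m; "tool_pos": TCP position; "orientation": TCP orientation; "force": force on the tool from outside, world axes, zero at the start; "moment": the same for the moment, N m; "opening": finger opening in m; "gripper_force": force on a finger pad.
Only numpy, scipy, OpenCV 4.12 (cv2) and the standard library are available. Lean on these libraries where they do the work, as an engineer would, in place of code of your own. Each camera call takes 0.05 s, during which the arm holds its last target. There are 200 camera calls.

## Working session

There is one attempt and no reset: what is moved stays moved. The work goes in short steps, Python scripts to look and compute and a tool call to move; the robot and the scene stay as the last step left them, time stands still between calls to the robot, and variables do not carry over. Pictures are saved under pics/ and viewed, at most 14 in all, crops included, and the job is handed in when it is done.

Besides the shell and the picture viewer there is one more tool, called after "Call:" as name(argument=value, ...), one argument or row to a line, values as JSON. apply_moves: Moves the arm, as the interface text tells. Its arguments: {"type":"object","properties":{"commands":{"type":"array"}},"required":["commands"]}

```bash
mkdir -p pics; ls; cat > h.py <<'E'
import numpy as np, cv2
from plant import ctrl
def ray(s,px):
    T=np.array(s["T"]); d=np.array([(px[0]-s["cx"])/s["fx"],-(px[1]-s["cy"])/s["fy"],-1.0])
    return T[:3,3],T[:3,:3]@d
def at_z(s,px,z):
    o,d=ray(s,px); return o+d*(z-o[2])/d[2]
def tri(s1,p1,s2,p2):
    A=np.zeros((3,3));b=np.zeros(3)
    R=[ray(s1,p1),ray(s2,p2)]
    for o,d in R:
        d=d/np.linalg.norm(d);P=np.eye(3)-np.outer(d,d);A+=P;b+=P@o
    x=np.linalg.solve(A,b)
    r=[np.linalg.norm(np.cross(x-o,d/np.linalg.norm(d))) for o,d in R]
    return x,max(r)
def proj(s,X):
    T=np.array(s["T"]);c=T[:3,:3].T@(np.array(X)-T[:3,3])
    return np.array([s["cx"]+s["fx"]*c[0]/-c[2],s["cy"]-s["fy"]*c[1]/-c[2]])
def save(s,n): cv2.imwrite("pics/"+n,s["img"][:,:,::-1])
E
python3 - <<'E'
from h import *
np.set_printoptions(precision=4,suppress=True)
o=ctrl.get_obs();print(o, ctrl.nose_length)
ss={n:ctrl.snapshot(n) for n in("scene","top")}
for n,s in ss.items():
    save(s,n+"0.png");print(n,{k:v for k,v in s.items() if k not in("img",)})
    for t in "jig seat station_1 station_2 station_3 rail_mid staple_1_mid rack lever_grip lever_hinge coupling_mid battery_mid tray circuit_board small_driver knob".split():
        print(t,[(np.round(d["at"],1).tolist(),round(d["score"],2)) for d in ctrl.spot_point(s,t)][:4])
E
```

```text
pics
{'clock': 0.0, 'joint_pos': array([ 90.1338,  20.5918,   0.6314,  -0.0205, -70.1371, -16.5061]), 'qvel': array([-0.0641,  0.0491,  0.0218,  0.018 ,  0.0737, -0.0374]), 'tau': array([  0.0001, -58.2722,  29.3058,   6.9973,   0.007 ,  -0.0001]), 'tool_pos': array([0.1902, 0.6471, 0.2426]), 'orientation': array([179.9011,  -0.0092, -16.3793]), 'force': array([ 0.1071, -0.2558,  1.0845]), 'moment': array([-0.0285, -0.0445,  0.0148]), 'gripper_force': 0.0, 'opening': 0.08747069469979855} 0.017
scene {'fx': 430.45920870044137, 'fy': 430.45920870044137, 'cx': 275.3793373370963, 'cy': 219.42885872769884, 'T': array([[ 0.9058,  0.2568, -0.3371,  0.1439],
       [-0.4234,  0.5811, -0.695 , -0.8392],
       [ 0.0174,  0.7723,  0.6351,  0.8924],
       [ 0.    ,  0.    ,  0.    ,  1.    ]]), 'shot': 1}
jig [([245.6, 234.5], 0.88)]
seat [([246.5, 224.3], 0.79), ([286.0, 214.6], 0.16)]
station_1 [([247.4, 231.3], 0.79), ([246.5, 228.0], 0.71), ([239.1, 214.9], 0.68), ([246.9, 222.9], 0.6)]
station_2 [([247.4, 231.3], 0.79), ([246.5, 228.0], 0.71), ([239.1, 214.9], 0.68), ([246.9, 222.9], 0.6)
[... 1146 characters left out ...]
.2, 221.0], 0.95), ([243.6, 219.7], 0.92), ([229.6, 218.5], 0.9)]
station_3 [([256.2, 221.0], 0.95), ([243.6, 219.7], 0.92), ([229.6, 218.5], 0.9)]
rail_mid [([160.6, 240.1], 0.65), ([314.1, 168.2], 0.62), ([246.9, 220.1], 0.51), ([236.0, 217.1], 0.22)]
staple_1_mid [([403.2, 224.2], 0.54)]
rack [([382.5, 228.0], 0.82)]
lever_grip [([184.6, 201.1], 0.65)]
lever_hinge [([204.5, 208.3], 0.88)]
coupling_mid [([236.7, 218.1], 0.68), ([252.2, 219.6], 0.45), ([384.2, 230.0], 0.23)]
battery_mid [([237.0, 216.7], 0.6)]
tray [([305.0, 224.0], 0.7)]
circuit_board [([235.4, 173.0], 0.58), ([237.8, 217.7], 0.33)]
small_driver [([183.3, 200.0], 0.68), ([180.3, 186.2], 0.41)]
knob [([157.3, 241.5], 0.67)]
```

View pics/scene0.png

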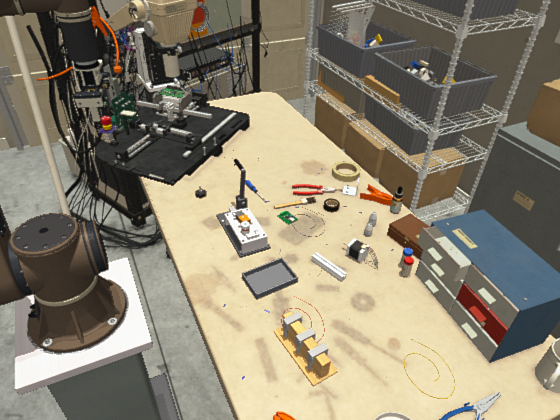

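View pics/top0.png

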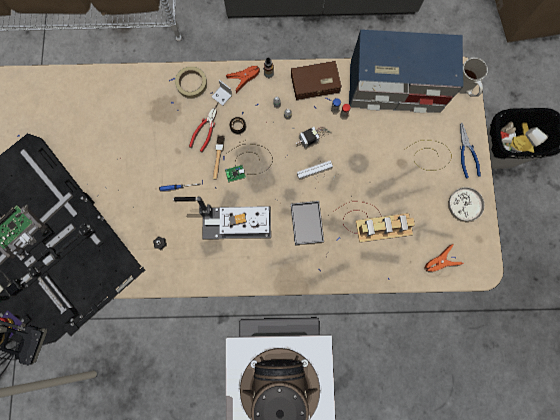

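The scene shows the jig near (243,225), the tray at (270,278), the rack with three staples near (305,345), the rail at (328,265), the lever at (240,180) and the knob at (200,192). In the top view the jig is at (240,220), tray (307,223), rack (385,227), rail (314,169). I'll enlarge crops of both.

```bash
python3 - <<'E'
import cv2
a=cv2.imread("pics/top0.png")[185:250,165:285];b=cv2.imread("pics/scene0.png")[150:260,190:310]
cv2.imwrite("pics/tc.png",cv2.resize(a,None,fx=6.6,fy=6.6,interpolation=3))
cv2.imwrite("pics/sc.png",cv2.resize(b,None,fx=5,fy=5,interpolation=3))
E
```

```text
(no output)
```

View pics/tc.png

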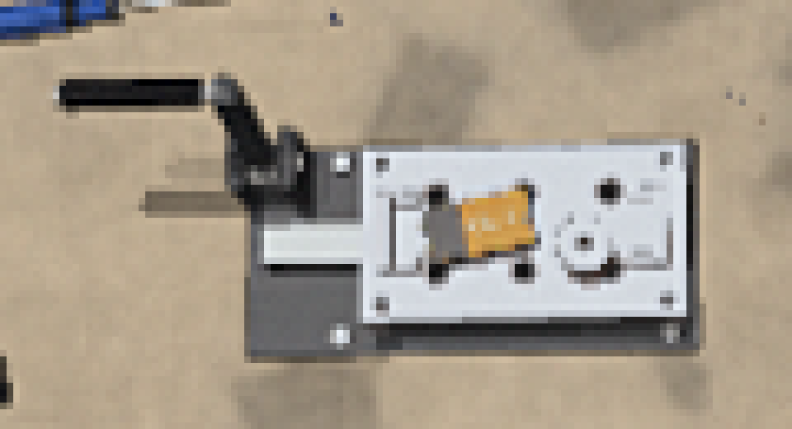

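View pics/sc.png

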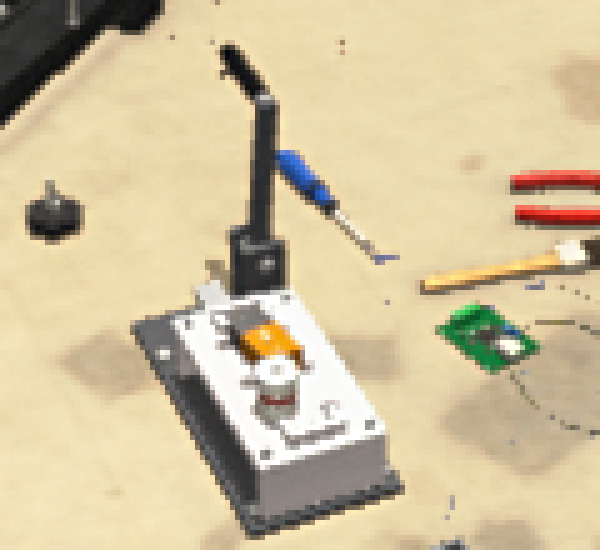

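The crops show the deck corners near top-view px (220,207), (269.5,207), (269,234), (219.5,233.5). The battery sits around (237.5,219), roughly along the jig's length. The coupling is at about (254,221), and the lever is upright with its grip pointing to +y. Next I'll fit the poses.

```bash
python3 - <<'E'
from h import *
np.set_printoptions(precision=4,suppress=True)
s=ctrl.snapshot("top");c=ctrl.snapshot("scene")
im=s["img"]
# deck mask
def rect(mask):
    n,l,st,ce=cv2.connectedComponentsWithStats(mask.astype(np.uint8));return n,l,st,ce
hsv=cv2.cvtColor(im,cv2.COLOR_RGB2HSV)
def warp(z,x0,x1,y0,y1,k=2000):
    # rectified ortho image at height z: col=(y1-y)*k,row=(x1-x)*k
    P=[(x1,y1),(x1,y0),(x0,y0),(x0,y1)]
    src=np.float32([proj(s,(x,y,z)) for x,y in P]);dst=np.float32([[(y1-y)*k,(x1-x)*k] for x,y in P])
    return cv2.warpPerspective(im,cv2.getPerspectiveTransform(src,dst),(int((y1-y0)*k),int((x1-x0)*k)),flags=cv2.INTER_CUBIC)
# known z points
print("deck centre crude",at_z(s,(244.6,220.2),.05))
for p in [(220,207),(269.5,206.7),(269.2,233.8),(219.5,233.5)]: print(p,at_z(s,p,.05))
for p in [(256.2,221),(243.6,219.7),(229.6,218.5)]: print("st",at_z(s,p,.05))
W=warp(.05,.36,.56,-.02,.28);cv2.imwrite("pics/wj.png",W[:,:,::-1])
w=cv2.cvtColor(W,cv2.COLOR_RGB2HSV);m=((w[...,1]<45)&(w[...,2]>170)).astype(np.uint8)
m=cv2.morphologyEx(m,cv2.MORPH_OPEN,np.ones((15,15)));m=cv2.morphologyEx(m,cv2.MORPH_CLOSE,np.ones((25,25)))
n,l,st,ce=cv2.connectedComponentsWithStats(m);i=1+st[1:,4].argmax()
print(n,st[i]);cn=max(cv2.findContours((l==i).astype(np.uint8),0,2)[0],key=cv2.contourArea)
r=cv2.minAreaRect(cn);print("rect",r,"centre",.56-r[0][1]/2000,.28-r[0][0]/2000)
for t in ["lever_grip","lever_hinge","rack","tray","rail_mid","staple_1_mid","battery_mid","coupling_mid"]:
    print(t,[(np.round(d["at"],1).tolist(),round(d["score"],2)) for d in ctrl.spot_point(s,t)][:3],[(np.round(d["at"],1).tolist(),round(d["score"],2)) for d in ctrl.search_frame(s,t)][:3])
    print("   sc",[(np.round(d["at"],1).tolist(),round(d["score"],2)) for d in ctrl.spot_point(c,t)][:3],[(np.round(d["at"],1).tolist(),round(d["score"],2)) for d in ctrl.search_frame(c,t)][:3])
print("grip",tri(s,(184.6,201.1),c,(236.9,165.4)),"hinge",tri(s,(204.5,208.3),c,(238.2,202.3)))
print("rack",at_z(s,(384,228),.058),"tray",at_z(s,(307,223),.01),"rail",at_z(s,(314.1,168.2),.02))
# ortho of tray/rack/rail
V=warp(.05,.36,.64,-.36,.04);cv2.imwrite("pics/wr.png",V[:,:,::-1])
E
```

```text
deck centre crude [0.4959 0.0941 0.05  ]
(220, 207) [0.5386 0.1693 0.05  ]
(269.5, 206.7) [0.5362 0.0174 0.05  ]
(269.2, 233.8) [0.4526 0.0198 0.05  ]
(219.5, 233.5) [0.4568 0.1705 0.05  ]
st [0.4927 0.0587 0.05  ]
st [0.4976 0.0971 0.05  ]
st [0.5022 0.1398 0.05  ]
2 [  127    40   391   165 41660]
rect ((322.0, 122.0), (164.0, 390.0), 90.0) centre 0.49900000000000005 0.11900000000000002
lever_grip [([184.0, 199.9], 0.49)] [([192.6, 203.3], 0.66)]
   sc [([235.2, 166.9], 0.66), ([239.8, 201.8], 0.46)] [([242.5, 183.3], 0.68), ([305.6, 357.0], 0.63), ([242.6, 226.7], 0.44)]
lever_hinge [([205.1, 212.1], 0.7), ([403.1, 219.7], 0.67), ([233.7, 220.5], 0.21)] [([228.8, 223.5], 0.87)]
   sc [([241.7, 203.3], 0.92)] [([238.6, 231.2], 0.87), ([303.8, 357.0], 0.59)]
rack [([384.6, 227.1], 0.87)] [([380.2, 231.0], 0.83)]
   sc [([306.0, 350.8], 0.75)] [([308.2, 357.2], 0.88), ([328.1, 266.9], 0.42), ([310.0, 353.3], 0.37)]
tray [([305.4, 222.4], 0.9)] [([307.6, 224.0], 0.66)]
   sc [([266.2, 276.6], 0.73)] [([266.4, 275.9], 0.7)]
rail_mid [([315.8, 170.9], 0.76)] [([314.8, 168.6], 0.85)]
   sc [([327.5, 263.6], 0.92), ([248.8, 234.6], 0.67)] [([325.7, 264.3], 0.78)]
staple_1_mid [([402.8, 224.3], 0.47)] [([403.9, 221.7], 0.56)]
   sc [([317.5, 350.7], 0.56), ([248.4, 233.9], 0.32)] [([313.9, 352.6], 0.7)]
battery_mid [([237.7, 219.5], 0.72)] [([235.2, 220.3], 0.68)]
   sc [([241.9, 217.6], 0.4)] []
coupling_mid [([242.5, 221.3], 0.68), ([179.6, 184.8], 0.57), ([255.2, 219.4], 0.54)] [([254.2, 220.4], 0.53)]
   sc [([326.7, 266.0], 0.75), ([243.7, 228.9], 0.52)] [([244.9, 227.4], 0.46), ([240.6, 174.4], 0.38)]
grip (array([0.536 , 0.2554, 0.1593]), np.float64(0.0003124905324961861)) hinge (array([0.5295, 0.2196, 0.0423]), np.float64(0.00771686568784088))
rack [ 0.4616 -0.3268  0.058 ] tray [ 0.4894 -0.0984  0.01  ] rail [ 0.664  -0.1265  0.02  ]
```

View pics/wj.png

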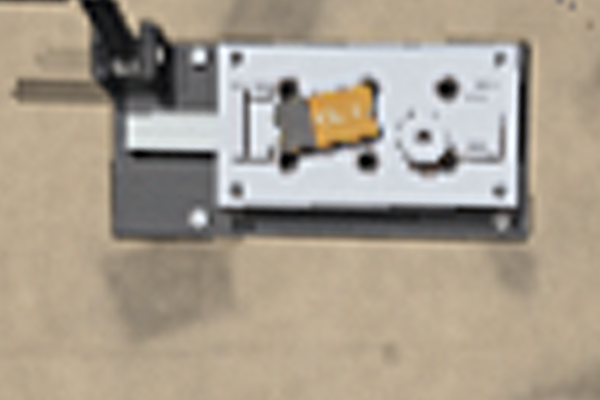

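View pics/wr.png

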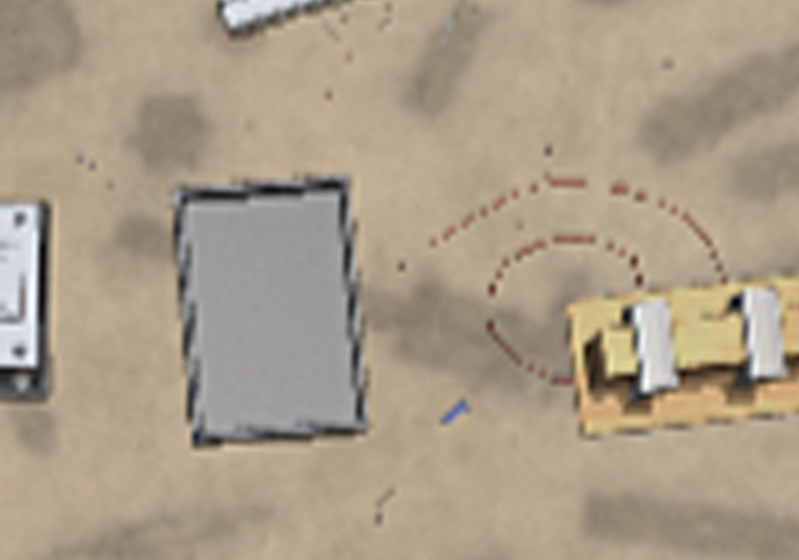

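Call:
apply_moves(
  commands=[
    [[0, 0, 8], -0.1, 0],
    [[0, 0, 10], -0.2, 0],
    [[29.6, -58.1, 10], -1.285, 0],
    [[29.6, -58.1, 10], -1.285, 0],
    [[29.6, -58.1, 10], -1.285, 0],
    [[29.6, -58.1, 10], -1.285, 0],
    [[29.6, -58.1, 10], -1.285, 0],
    [[29.6, -58.1, 10], -1.285, 0],
    [[29.6, -58.1, 10], -1.285, 0],
    [[29.6, -58.1, 10], -1.285, 0],
    [[29.6, -58.1, 10], -1.285, 0],
    [[29.6, -58.1, 10], -1.285, 0],
    [[29.6, -58.1, 10], -1.285, 0],
    [[29.6, -58.1, 10], -1.285, 0],
    [[29.6, -58.1, 10], -1.285, 0],
    [[29.6, -58.1, 10], -1.285, 0],
    [[29.6, -58.1, 10], -1.285, 0],
    [[29.6, -58.1, 10], -1.285, 0],
    [[29.6, -58.1, 10], -1.285, 0],
    [[29.6, -58.1, 10], -1.285, 0],
  ],
)

```text
clock: 5.07
tool_pos: [0.4866, 0.0652, 0.3434]
orientation: [180.0, -0.0, -90.2]
force: [-0.8, 0.4, -0.6]
opening: 0.0878
gripper_force: 0.0
```

```bash
python3 - <<'E'
from h import *
np.set_printoptions(precision=4,suppress=True)
import cv2
s=cv2.imread("pics/top0.png")
import json
o=ctrl.get_obs();print(o["clock"],o["tool_pos"],o["orientation"],o["joint_pos"])
s=ctrl.snapshot("top");c=ctrl.snapshot("scene")
# known geometry from the earlier static pixels (same cameras)
print("coupling top z.08",at_z(s,(254.2,220.6),.08),"scene mid z.065",at_z(c,(245.4,227.5),.065))
print("bat top z.068",at_z(s,(237.7,219),.068))
print("rail ends top",at_z(s,(297,174.5),.02),at_z(s,(332,163),.02),at_z(c,(328,264),.02))
E
```

```text
5.0667 [0.4866 0.0652 0.3434] [179.9851  -0.0041 -90.2009] [ 30.6191  -0.1428 -12.082   -0.0042 -78.0758 -30.8191]
coupling top z.08 [0.4891 0.0632 0.08  ] scene mid z.065 [0.4862 0.0682 0.065 ]
bat top z.068 [0.4971 0.1135 0.068 ]
rail ends top [ 0.6444 -0.0714  0.02  ] [ 0.6799 -0.1843  0.02  ] [ 0.6594 -0.1256  0.02  ]
```

Call:
apply_moves(
  commands=[
    [[0, -0.1, -20], 0, 0],
    [[0, -0.1, -20], 0, 0],
    [[0, -0.1, -20], 0, 0],
    [[0, -0.1, -20], 0, 0],
    [[0, -0.1, -20], 0, 0],
    [[0, -0.1, -22], 0, 0],
    [[0, -0.1, -24], 0, 0],
    [[0, -0.1, -25.5], 0, 0],
    [[0, -0.1, -26.5], 0, 0],
    [[0, -0.1, -27], 0, 0],
    [[0, -0.1, -27], 0, 0],
    [[0, -0.1, -27], 0, 1],
    [[0, -0.1, -27], 0, 1],
    [[0, -0.1, -27], 0, 1],
    [[0, -0.1, -27], 0, 1],
    [[0, -0.1, -27], 0, 1],
    [[0, -0.1, -27], 0, 1],
  ],
)

```text
clock: 6.58
tool_pos: [0.4865, 0.0656, 0.0739]
orientation: [-180.0, 0.0, -90.0]
force: [-0.6, 0.3, 0.5]
opening: 0.0531
gripper_force: 0.0
```

Call:
apply_moves(
  commands=[
    [[0, 0, 0], 0, 1],
    [[0, 0, 0], 0, 1],
    [[0, 0, 0], 0, 1],
    [[0, 0, 0], 0, 1],
    [[0, 0, 0], 0, 1],
    [[0, 0, 1], 0, 1],
    [[0, 0, 4], 0, 1],
    [[0, 0, 8], 0, 1],
    [[1, -4, 8], 0, 1],
    [[2, -8, 8], 0, 1],
    [[3.8, -12, 8], 0, 1],
    [[3.8, -16, 8], 0, 1],
    [[3.8, -16.1, 6], 0, 1],
    [[3.8, -16.1, 2], 0, 1],
    [[3.8, -16.1, -1], 0, 1],
    [[3.8, -16.1, -2.5], 0, 1],
    [[3.8, -16.1, -3.2], 0, 1],
    [[3.8, -16.1, -3.2], 0, 1],
  ],
)

```text
clock: 8.08
tool_pos: [0.5233, -0.0956, 0.04]
orientation: [179.8, -0.0, -90.0]
force: [-0.3, 0.0, 0.1]
opening: 0.0237
gripper_force: 30.0
```

Call:
apply_moves(
  commands=[
    [[0, 0, 0], 0, 0],
    [[0, 0, 0], 0, 0],
    [[0, 0, 0], 0, 0],
    [[0, 0, 0], 0, 0],
    [[0, 0, 0], 0, 0],
    [[0, 0, 1], 0, 0],
    [[0, 0, 5], 0, 0],
    [[0, 0, 9], 0, 0],
    [[0, 4, 9], 0.1, 0],
    [[-1, 8, 9], 0.1, 0],
    [[-2, 12, 9], 0.1, 0],
    [[-2.7, 16, 9], 0.1, 0],
    [[-2.7, 20, 9], 0.1, 0],
    [[-2.7, 20.8, 9], 0.1, 0],
    [[-2.7, 20.8, 7], 0.1, 0],
    [[-2.7, 20.8, 4.5], 0.1, 0],
    [[-2.7, 20.8, 3.3], 0.1, 0],
    [[-2.7, 20.8, 3], 0.1, 0],
    [[-2.7, 20.8, 3], 0.1, 0],
    [[-2.7, 20.8, 3], 0.1, 1],
  ],
)

```text
clock: 9.75
tool_pos: [0.4979, 0.1127, 0.0726]
orientation: [-179.9, 0.0, -84.3]
force: [0.7, 0.2, 0.2]
opening: 0.0848
gripper_force: 0.0
```

Call:
apply_moves(
  commands=[
    [[0, 0, 0], 0, 1],
    [[0, 0, 0], 0, 1],
    [[0, 0, 0], 0, 1],
    [[0, 0, 0], 0, 1],
    [[0, 0, 0], 0, 1],
    [[0, 0, 0], 0, 1],
    [[0, 0, 0], 0, 1],
    [[0, 0, 0], 0, 1],
    [[0, 0, 0], 0, 1],
    [[0, 0, 0], 0, 1],
  ],
)

```text
clock: 10.58
tool_pos: [0.4974, 0.1126, 0.0716]
orientation: [-180.0, -0.0, -84.3]
force: [-0.9, 0.8, -0.0]
opening: 0.0261
gripper_force: 29.8
```

Call:
apply_moves(
  commands=[
    [[0, 0, 1], 0, 1],
    [[0, 0, 4], 0, 1],
    [[0, 0, 7.5], 0, 1],
    [[-1, -4, 7.5], 0, 1],
    [[-2, -8, 7.5], 0, 1],
    [[-3, -12, 7.5], 0, 1],
    [[-3.8, -16, 7.5], 0, 1],
    [[-3.8, -20, 7.5], 0, 1],
    [[-3.8, -21.2, 6], -0.05, 1],
    [[-3.8, -21.2, 2], -0.05, 1],
    [[-3.8, -21.2, -1.5], -0.05, 1],
    [[-3.8, -21.2, -2.8], -0.05, 1],
    [[-3.8, -21.2, -3.0], -0.05, 1],
    [[-3.8, -21.2, -3.0], -0.05, 1],
    [[-3.8, -21.2, -3.0], -0.05, 0.5],
    [[-3.8, -21.2, -3.0], -0.05, 0.5],
    [[-3.8, -21.2, -3.0], -0.05, 0.5],
    [[-3.8, -21.2, -3.0], -0.05, 0.5],
    [[-3.8, -21.2, 3.0], -0.05, 0.5],
    [[-3.8, -21.2, 7.0], -0.05, 0.5],
  ],
)

```text
clock: 12.25
tool_pos: [0.4575, -0.0996, 0.1245]
orientation: [179.7, -0.0, -87.1]
force: [2.3, 0.3, 0.7]
opening: 0.0439
gripper_force: 0.0
```

```bash
cat > ortho.py <<'E'
from h import *
def warp(s,z,x0,x1,y0,y1,k):
    P=[(x1,y1),(x1,y0),(x0,y0),(x0,y1)]
    src=np.float32([proj(s,(x,y,z)) for x,y in P]);dst=np.float32([[(y1-y)*k,(x1-x)*k] for x,y in P])
    return cv2.warpPerspective(s["img"],cv2.getPerspectiveTransform(src,dst),(int((y1-y0)*k),int((x1-x0)*k)),flags=cv2.INTER_CUBIC)
E
python3 - <<'E'
from ortho import *
s=ctrl.snapshot("top")
W=warp(s,.02,.40,.72,-.44,.0,1800);cv2.imwrite("pics/w2.png",W[:,:,::-1])
E
```

```text
(no output)
```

View pics/w2.png

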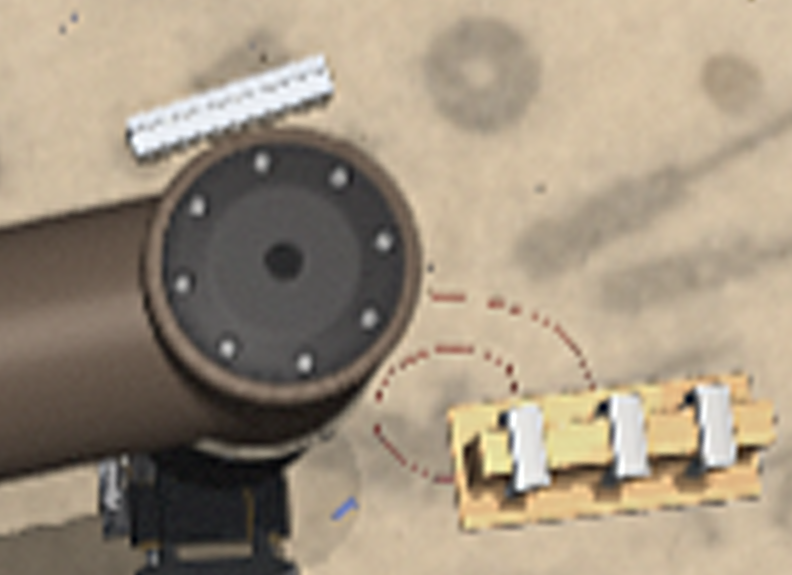

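Call:
apply_moves(
  commands=[
    [[0, 0, 4], 0, 0],
    [[4, -0.5, 6], 0.1, 0],
    [[8, -1, 6], 0.2, 0],
    [[12, -1.5, 6], 0.28, 0],
    [[16, -2, 6], 0.28, 0],
    [[20, -2.8, 6], 0.28, 0],
    [[20, -2.8, 6], 0.28, 0],
    [[20, -2.8, 6], 0.28, 0],
    [[20, -2.8, 6], 0.28, 0],
  ],
)

```text
clock: 13.05
tool_pos: [0.6589, -0.1274, 0.1845]
orientation: [180.0, 0.0, -71.1]
force: [0.3, -0.6, -0.5]
opening: 0.0871
gripper_force: 0.0
```

```bash
python3 - <<'E'
from ortho import *
np.set_printoptions(precision=4,suppress=True)
s=ctrl.snapshot("top");c=ctrl.snapshot("scene")
o=ctrl.get_obs();print(o["tool_pos"],o["orientation"])
a=cv2.resize(s["img"][190:260,180:350],None,fx=3.4,fy=3.4,interpolation=3)
b=cv2.resize(c["img"][220:320,210:380],None,fx=3.4,fy=3.4,interpolation=3)
cv2.imwrite("pics/w3.png",np.vstack([a,b])[:,:,::-1])
E
```

```text
[ 0.6585 -0.1273  0.1856] [-179.9661   -0.003   -71.0829]
```

View pics/w3.png

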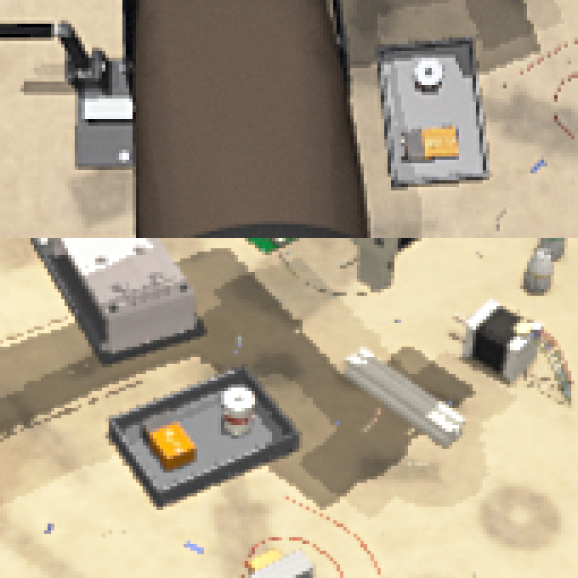

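The coupling stands in the tray and the battery lies flat in it (crop (428,72) and (430,143)). The rail hasn't moved. Next I'll grasp it.

Call:
apply_moves(
  commands=[
    [[0.1, 0, -4], 0, 0.3],
    [[0.1, 0, -8], 0, 0.3],
    [[0.1, 0, -12], 0, 0.3],
    [[0.1, 0, -14.5], 0, 0.3],
    [[0.1, 0, -15.8], 0, 0.3],
    [[0.1, 0, -16.3], 0, 0.3],
    [[0.1, 0, -16.3], 0, 0.3],
    [[0.1, 0, -16.3], 0, 1],
    [[0.1, 0, -16.3], 0, 1],
    [[0.1, 0, -16.3], 0, 1],
    [[0.1, 0, -16.3], 0, 1],
    [[0.1, 0, -16.3], 0, 1],
    [[0.1, 0, -16.3], 0, 1],
    [[0.1, 0, -16.3], 0, 1],
    [[0.1, 0, -16.3], 0, 1],
    [[0.1, 0, -16.3], 0, 1],
    [[0.1, 0, -16.3], 0, 1],
  ],
)

```text
clock: 14.57
tool_pos: [0.6606, -0.1274, 0.0222]
orientation: [-180.0, -0.0, -71.1]
force: [0.1, 1.5, 3.4]
opening: 0.02
gripper_force: 30.0
```

Call:
apply_moves(
  commands=[
    [[0, 0, 1], 0, 1],
    [[0, 0, 4], 0, 1],
    [[0, 0, 8], 0, 1],
    [[0, 0, 11], 0, 1],
    [[-2, 3, 11], -0.1, 1],
    [[-4.5, 6, 11], -0.2, 1],
    [[-7, 9, 11], -0.3, 1],
    [[-9, 12, 11], -0.335, 1],
    [[-11, 15, 11], -0.335, 1],
    [[-13, 18, 11], -0.335, 1],
    [[-15, 21, 11], -0.335, 1],
    [[-16.2, 22.3, 10], -0.335, 1],
    [[-16.2, 22.3, 8], -0.335, 1],
    [[-16.2, 22.3, 7.5], -0.335, 1],
    [[-16.2, 22.3, 7.5], -0.335, 1],
    [[-16.2, 22.3, 7.5], -0.335, 1],
  ],
)

```text
clock: 15.9
tool_pos: [0.4986, 0.0952, 0.0972]
orientation: [180.0, -0.0, -90.3]
force: [-0.1, -0.6, -1.1]
opening: 0.0201
gripper_force: 30.0
```

```bash
python3 - <<'E'
from ortho import *
np.set_printoptions(precision=4,suppress=True)
s=ctrl.snapshot("top");c=ctrl.snapshot("scene")
o=ctrl.get_obs();print(o["tool_pos"],o["orientation"],o["opening"])
b=cv2.resize(c["img"][165:265,200:300],None,fx=6,fy=6,interpolation=3)
p=o["tool_pos"]
for dy in(-.0575,.0575):
  for dx in(-.01,.01):
    for dz in (-.021,-.001):
      q=proj(c,p+[dx,dy,dz]);cv2.circle(b,tuple(((q-[200,165]+.5)*6).astype(int).tolist()),3,(255,0,0),1)
# expected deck corners & cheeks at .498,.096
for y in(-.075,.075):
  for x in(-.04,.04):
      q=proj(c,(.498+x,.096+y,.05));cv2.circle(b,tuple(((q-[200,165]+.5)*6).astype(int).tolist()),3,(0,160,0),1)
cv2.imwrite("pics/w4.png",b[:,:,::-1])
E
```

```text
[0.4991 0.0953 0.0976] [-179.9597    0.0079  -90.3376] 0.01974112091769205
```

View pics/w4.png

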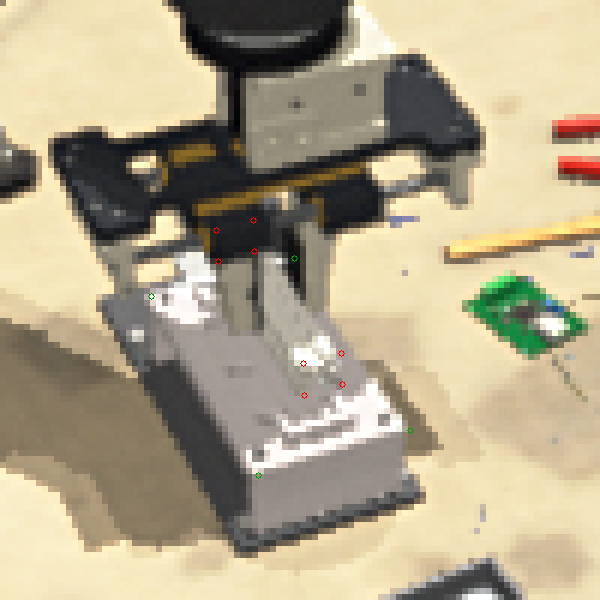

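The rail hangs above the deck, its near end at crop (298–340,375–397). The jig's real corners lie a few mm up and to the left of my projection, i.e. toward +y. I'll shift 2 mm that way and feel my way down.

Call:
apply_moves(
  commands=[
    [[0, 0.2, -0.5], 0, 1],
    [[0, 0.2, -1], 0, 1],
    [[0, 0.2, -1.3], 0, 1],
    [[0, 0.2, -1.4], 0, 1],
    [[0, 0.2, -1.5], 0, 1],
    [[0, 0.2, -1.6], 0, 1],
    [[0, 0.2, -1.7], 0, 1],
    [[0, 0.2, -1.8], 0, 1],
    [[0, 0.2, -1.9], 0, 1],
    [[0, 0.2, -2.0], 0, 1],
    [[0, 0.2, -2.0], 0, 1],
  ],
)

```text
clock: 16.92
tool_pos: [0.4982, 0.0976, 0.0767]
orientation: [180.0, -0.0, -90.3]
force: [-0.4, 0.3, -0.8]
opening: 0.0198
gripper_force: 30.0
```

Call:
apply_moves(
  commands=[
    [[0, 0, -0.1], 0, 1],
    [[0, 0, -0.2], 0, 1],
    [[0, 0, -0.3], 0, 1],
    [[0, 0, -0.3], 0, 1],
    [[0, 0, -0.3], 0, 1],
  ],
)

```text
clock: 17.33
tool_pos: [0.4983, 0.0976, 0.0738]
orientation: [180.0, -0.0, -90.3]
force: [0.5, 0.4, -0.3]
opening: 0.0193
gripper_force: 30.0
```

Call:
apply_moves(
  commands=[
    [[0, 0.1, 0], 0, 1],
    [[0, 0.2, 0], 0, 1],
    [[0, 0.2, 0], 0, 1],
    [[0, 0.2, 0], 0, 1],
  ],
)

```text
clock: 17.67
tool_pos: [0.4983, 0.0997, 0.0739]
orientation: [-180.0, 0.0, -90.3]
force: [0.9, 0.3, -0.2]
opening: 0.0198
gripper_force: 30.0
```

Still free at +2 mm, so I'll continue until the stop is felt.

Call:
apply_moves(
  commands=[
    [[0, 0.05, 0], 0, 1],
    [[0, 0.1, 0], 0, 1],
    [[0, 0.1, 0], 0, 1],
    [[0, 0.1, 0], 0, 1],
  ],
)

```text
clock: 18.0
tool_pos: [0.4983, 0.1004, 0.0739]
orientation: [180.0, -0.0, -90.3]
force: [1.0, -2.7, 0.5]
opening: 0.0199
gripper_force: 30.0
```

Call:
apply_moves(
  commands=[
    [[0, 0.05, 0], 0, 1],
    [[0, 0.1, 0], 0, 1],
    [[0, 0.1, 0], 0, 1],
    [[0, 0.1, 0], 0, 1],
  ],
)

```text
clock: 18.33
tool_pos: [0.4981, 0.1006, 0.0739]
orientation: [180.0, -0.1, -90.3]
force: [2.1, -8.0, 1.1]
opening: 0.0196
gripper_force: 30.0
```

Call:
apply_moves(
  commands=[
    [[0, -0.2, 0], 0, 1],
    [[0, -0.4, 0], 0, 1],
    [[0, -0.5, 0], 0, 1],
    [[0, -0.6, 0], 0, 1],
    [[0, -0.6, 0], 0, 1],
    [[0, -0.6, 0], 0, 1],
  ],
)

```text
clock: 18.83
tool_pos: [0.4984, 0.0957, 0.0739]
orientation: [-180.0, 0.0, -90.3]
force: [0.3, -0.5, -0.2]
opening: 0.0193
gripper_force: 30.0
```

Call:
apply_moves(
  commands=[
    [[0, -0.05, 0], 0, 1],
    [[0, -0.1, 0], 0, 1],
    [[0, -0.1, 0], 0, 1],
    [[0, -0.1, 0], 0, 1],
  ],
)

```text
clock: 19.17
tool_pos: [0.4984, 0.0948, 0.0739]
orientation: [-180.0, 0.0, -90.3]
force: [-1.1, 1.3, 0.3]
opening: 0.0196
gripper_force: 30.0
```

Call:
apply_moves(
  commands=[
    [[0.1, 0.15, 0], 0, 1],
    [[0.15, 0.28, 0], 0, 1],
    [[0.2, 0.28, 0], 0, 1],
    [[0.2, 0.28, 0], 0, 1],
    [[0.2, 0.28, 0], 0, 1],
  ],
)

```text
clock: 19.58
tool_pos: [0.5001, 0.0974, 0.0737]
orientation: [180.0, -0.0, -90.3]
force: [-1.0, 1.0, -0.4]
opening: 0.0199
gripper_force: 30.0
```

Call:
apply_moves(
  commands=[
    [[-0.1, 0, 0], 0, 1],
    [[-0.2, 0, 0], 0, 1],
    [[-0.3, 0, 0], 0, 1],
    [[-0.4, 0, 0], 0, 1],
    [[-0.4, 0, 0], 0, 1],
    [[-0.4, 0, 0], 0, 1],
  ],
)

```text
clock: 20.08
tool_pos: [0.4965, 0.0974, 0.074]
orientation: [-180.0, 0.0, -90.3]
force: [1.1, -0.2, -1.3]
opening: 0.0198
gripper_force: 30.0
```

Call:
apply_moves(
  commands=[
    [[-0.05, 0, 0], 0, 1],
    [[-0.1, 0, 0], 0, 1],
    [[-0.1, 0, 0], 0, 1],
    [[-0.1, 0, 0], 0, 1],
  ],
)

```text
clock: 20.42
tool_pos: [0.4961, 0.0976, 0.0742]
orientation: [-179.9, 0.0, -90.3]
force: [4.2, -2.6, -2.8]
opening: 0.0196
gripper_force: 30.0
```

Call:
apply_moves(
  commands=[
    [[0.2, 0, 0], 0, 1],
    [[0.4, 0, 0], 0, 1],
    [[0.5, 0, 0], 0, 1],
    [[0.6, 0, 0], 0, 1],
    [[0.6, 0, 0], 0, 1],
    [[0.6, 0, 0], 0, 1],
  ],
)

```text
clock: 20.92
tool_pos: [0.5003, 0.0971, 0.0735]
orientation: [179.9, -0.0, -90.3]
force: [-3.8, 1.9, 0.5]
opening: 0.0198
gripper_force: 30.0
```

Call:
apply_moves(
  commands=[
    [[-0.2, 0, 0], 0, 1],
    [[-0.26, 0, 0], 0, 1],
    [[-0.26, 0, -0.1], 0, 1],
    [[-0.26, 0, -0.2], 0, 1],
    [[-0.26, 0, -0.2], 0, 1],
    [[-0.26, 0, -0.2], 0, 1],
  ],
)

```text
clock: 21.42
tool_pos: [0.4992, 0.0976, 0.0722]
orientation: [-180.0, 0.0, -90.3]
force: [0.2, 0.8, 1.4]
opening: 0.0203
gripper_force: 30.0
```

Call:
apply_moves(
  commands=[
    [[-0.05, 0, -0.05], 0, 1],
    [[-0.05, 0, -0.05], 0, 0.4],
    [[-0.05, 0, -0.05], 0, 0.4],
    [[-0.05, 0, -0.05], 0, 0.4],
    [[-0.05, 0, -0.05], 0, 0.4],
    [[-0.05, 0, 1], 0, 0.4],
    [[-0.05, 0, 4], 0, 0.4],
    [[-0.05, -2, 7.5], 0, 0.4],
    [[-0.05, -6, 9], 0, 0],
    [[-0.05, -10, 9], 0, 0],
    [[-0.05, -14, 9], 0.1, 0],
    [[-0.05, -18, 9], 0.1, 0],
    [[-0.05, -18, 9], 0.1, 0],
    [[-0.05, -18, 9], 0.1, 0],
  ],
)

```text
clock: 22.58
tool_pos: [0.4977, -0.0847, 0.1617]
orientation: [180.0, 0.0, -84.8]
force: [-0.7, -0.2, 0.5]
opening: 0.0855
gripper_force: 0.0
```

```bash
python3 - <<'E'
from ortho import *
np.set_printoptions(precision=4,suppress=True)
s=ctrl.snapshot("top")
o=ctrl.get_obs();print(o["tool_pos"],o["orientation"],o["opening"])
A=warp(s,.065,.42,.53,-.44,-.24,3900)   # staple tops
B=warp(s,.07,.45,.55,.01,.21,3900)      # rail top
hsv=cv2.cvtColor(A,cv2.COLOR_RGB2HSV);m=((hsv[...,1]<40)&(hsv[...,2]>150)).astype(np.uint8)
m=cv2.morphologyEx(m,cv2.MORPH_OPEN,np.ones((25,25)))
for c in cv2.findContours(m,0,2)[0]:
    if cv2.contourArea(c)>3000:
        r=cv2.minAreaRect(c);print("white",.53-r[0][1]/3900,-.24-r[0][0]/3900,np.array(r[1])/3.9,r[2])
cv2.imwrite("pics/w5.png",np.vstack([A,B])[:,:,::-1][:, :])
print(A.shape,B.shape)
E
python3 -c "
import cv2;a=cv2.imread('pics/w5.png');print(a.shape);cv2.imwrite('pics/w5.png',cv2.resize(a,(571,600)) if a.shape[0]>600 and a.shape[1]<=800 and False else cv2.resize(a,None,fx=.73,fy=.73,interpolation=cv2.INTER_AREA))"
```

```text
[ 0.498  -0.0835  0.1617] [179.9872   0.0052 -84.7102] 0.08646535208937457
white 0.4654857068184095 -0.28367799025315504 [44.5657 18.7707] 84.14398956298828
white 0.4714235980694111 -0.33782349415314505 [44.3648 18.0166] 84.19327545166016
white 0.47673521384214745 -0.3850198129507212 [44.3148 17.866 ] 83.34557342529297Traceback (most recent call last):
  File "<stdin>", line 12, in <module>
    return _nx.concatenate(arrs, 0, dtype=dtype, casting=casting)
           ~~~~~~~~~~~~~~~^^^^^^^^^^^^^^^^^^^^^^^^^^^^^^^^^^^^^^^
ValueError: all the input array dimensions except for the concatenation axis must match exactly, but along dimension 1, the array at index 0 has size 780 and the array at index 1 has size 779
[ WARN:0@0.025] global loadsave.cpp:275 findDecoder imread_('pics/w5.png'): can't open/read file: check file path/integrity
Traceback (most recent call last):
AttributeError: 'NoneType' object has no attribute 'shape'
```

```bash
python3 - <<'E'
from ortho import *
np.set_printoptions(precision=4,suppress=True)
s=ctrl.snapshot("top");c=ctrl.snapshot("scene")
B=cv2.resize(warp(s,.07,.44,.56,.0,.22,2600),(572,312))
b=cv2.resize(c["img"][185:245,200:310],(572,312),interpolation=3)
cv2.imwrite("pics/w5.png",np.vstack([B,b])[:,:,::-1][:600])
E
```

```text
(no output)
```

View pics/w5.png

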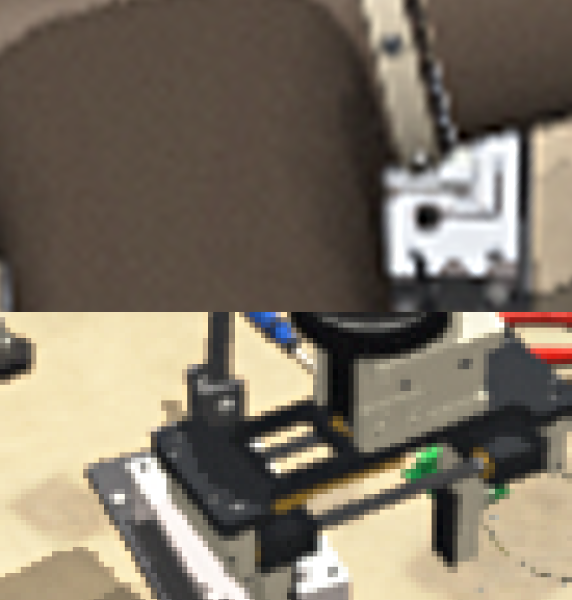

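Call:
apply_moves(
  commands=[
    [[-1, -4, 0], 0.013, 0],
    [[-2, -8, 0], 0.013, 0],
    [[-3.25, -12, 0], 0.013, 0],
    [[-3.25, -16, 0], 0.013, 0],
    [[-3.25, -19.9, 0], 0.013, 0],
    [[-3.25, -19.9, 0], 0.013, 0],
    [[-3.25, -19.9, 0], 0.013, 0],
    [[-3.25, -19.9, 0], 0.013, 0],
  ],
)

```text
clock: 23.4
tool_pos: [0.4659, -0.2807, 0.1615]
orientation: [180.0, 0.0, -83.8]
force: [0.3, 0.3, -0.1]
opening: 0.0877
gripper_force: 0.0
```

```bash
python3 - <<'E'
from ortho import *
np.set_printoptions(precision=4,suppress=True)
s=ctrl.snapshot("top");c=ctrl.snapshot("scene")
o=ctrl.get_obs();print(o["tool_pos"],o["orientation"])
B=cv2.resize(warp(s,.05,.44,.56,.0,.22,2600),(572,312))
b=cv2.resize(c["img"][185:245,200:310],(572,312),interpolation=3)
cv2.imwrite("pics/w6.png",np.vstack([B,b])[:,:,::-1][:600])
E
```

```text
[ 0.4661 -0.2801  0.1619] [179.9956   0.0104 -83.6894]
```

View pics/w6.png

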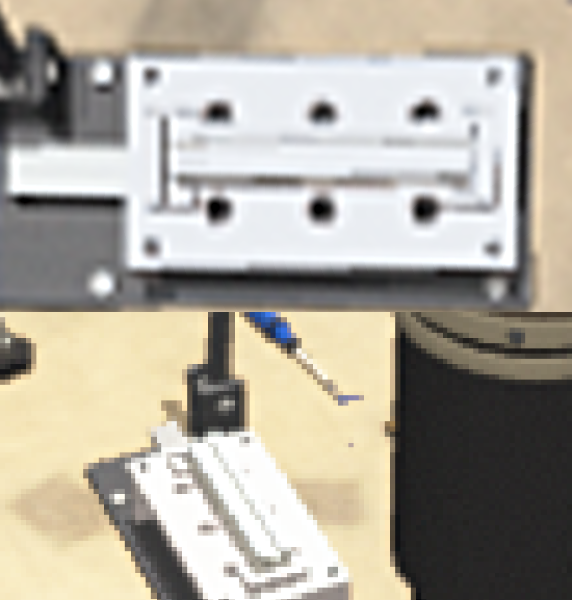

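The rail lies in the cradle. In the ortho view (z=0.05) the holes are at columns 217/321/425 and rows 113/208, putting the stations at x=0.4983 and y=0.1365/0.0965/0.0565. Next I'll take staple A.

Call:
apply_moves(
  commands=[
    [[0, -0.25, -3], 0, 0],
    [[0, -0.25, -6], 0, 0],
    [[0, -0.25, -8.5], 0, 0],
    [[0, -0.25, -9.6], 0, 0],
    [[0, -0.25, -10.1], 0, 0],
    [[0, -0.25, -10.1], 0, 0],
    [[0, -0.25, -10.1], 0, 0],
    [[0, -0.25, -10.1], 0, 1],
    [[0, -0.25, -10.1], 0, 1],
    [[0, -0.25, -10.1], 0, 1],
    [[0, -0.25, -10.1], 0, 1],
    [[0, -0.25, -10.1], 0, 1],
    [[0, -0.25, -10.1], 0, 1],
    [[0, -0.25, -10.1], 0, 1],
    [[0, -0.25, -10.1], 0, 1],
    [[0, -0.25, -10.1], 0, 1],
  ],
)

```text
clock: 24.83
tool_pos: [0.4658, -0.2841, 0.0609]
orientation: [-180.0, -0.0, -83.8]
force: [0.0, 0.3, 0.7]
opening: 0.0439
gripper_force: 30.0
```

Call:
apply_moves(
  commands=[
    [[0, 0, 1], 0, 1],
    [[0, 0, 4], 0, 1],
    [[0, 0, 8], 0, 1],
    [[0, 2, 10], 0, 1],
    [[0.5, 6, 10], 0, 1],
    [[1, 10, 10], -0.05, 1],
    [[1.5, 14, 10], -0.108, 1],
    [[2, 18, 10], -0.108, 1],
    [[2.5, 22, 10], -0.108, 1],
    [[3, 26, 10], -0.108, 1],
    [[3.25, 30, 10], -0.108, 1],
    [[3.25, 33, 9], -0.108, 1],
    [[3.25, 34, 7], -0.108, 1],
    [[3.25, 34, 5.5], -0.108, 1],
    [[3.25, 34, 5.2], -0.108, 1],
    [[3.25, 34, 5.2], -0.108, 1],
    [[3.25, 34, 5.2], -0.108, 1],
    [[3.25, 34, 5.2], -0.108, 1],
  ],
)

```text
clock: 26.33
tool_pos: [0.4989, 0.0556, 0.114]
orientation: [-179.9, 0.0, -90.0]
force: [0.2, 1.0, -1.2]
opening: 0.0437
gripper_force: 30.0
```

Call:
apply_moves(
  commands=[
    [[-0.05, 0.05, -0.3], 0, 1],
    [[-0.05, 0.05, -0.6], 0, 1],
    [[-0.05, 0.05, -0.8], 0, 1],
    [[-0.05, 0.05, -1.0], 0, 1],
    [[-0.05, 0.05, -1.2], 0, 1],
    [[-0.05, 0.05, -1.4], 0, 1],
    [[-0.05, 0.05, -1.5], 0, 1],
    [[-0.05, 0.05, -1.5], 0, 1],
  ],
)

```text
clock: 27.0
tool_pos: [0.4975, 0.0563, 0.0976]
orientation: [180.0, -0.0, -90.0]
force: [0.3, -0.1, -1.0]
opening: 0.0438
gripper_force: 30.0
```

Call:
apply_moves(
  commands=[
    [[0, 0, -0.4], 0, 1],
    [[0, 0, -0.8], 0, 1],
    [[0, 0, -1.2], 0, 1],
    [[0, 0, -1.6], 0, 1],
    [[0, 0, -2.0], 0, 1],
    [[0, 0, -2.2], 0, 1],
    [[0, 0, -2.3], 0, 1],
    [[0, 0, -2.35], 0, 1],
    [[0, 0, -2.35], 0, 1],
  ],
)

```text
clock: 27.75
tool_pos: [0.4985, 0.0572, 0.0745]
orientation: [-179.9, 0.1, -90.0]
force: [0.9, 4.8, 0.3]
opening: 0.0436
gripper_force: 30.0
```

Call:
apply_moves(
  commands=[
    [[0, 0.1, 0], 0, 1],
    [[0, 0.1, -0.1], 0, 1],
    [[0, 0.1, -0.2], 0, 1],
    [[0, 0.1, -0.2], 0, 1],
    [[0, 0.1, -0.2], 0, 1],
  ],
)

```text
clock: 28.17
tool_pos: [0.4976, 0.0574, 0.073]
orientation: [-180.0, -0.0, -90.0]
force: [-3.4, 3.6, 8.2]
opening: 0.0433
gripper_force: 30.0
```

Call:
apply_moves(
  commands=[
    [[0, 0, 0], 0, 0],
    [[0, 0, 0], 0, 0],
    [[0, 0, 0], 0, 0],
    [[0, 0, 0], 0, 0],
    [[0, 0, 1], 0, 0],
    [[0, 0, 4], 0, 0],
    [[0, -1, 8], 0, 0],
    [[0, -4, 8], 0, 0],
    [[-1, -8, 8], 0, 0],
    [[-2, -12, 8], 0.05, 0],
    [[-2.6, -16, 8], 0.108, 0],
    [[-2.6, -20, 8], 0.108, 0],
    [[-2.6, -24, 8], 0.108, 0],
    [[-2.6, -28, 8], 0.108, 0],
    [[-2.6, -32, 8], 0.108, 0],
    [[-2.6, -36, 8], 0.108, 0],
    [[-2.6, -39.5, 8], 0.108, 0],
    [[-2.6, -39.5, 8], 0.108, 0],
    [[-2.6, -39.5, 8], 0.108, 0],
    [[-2.6, -39.5, 8], 0.108, 0],
  ],
)

```text
clock: 29.83
tool_pos: [0.4712, -0.3377, 0.1525]
orientation: [180.0, 0.0, -83.9]
force: [1.0, 1.1, -0.3]
opening: 0.0874
gripper_force: 0.0
```

```bash
cat > st.py <<'E'
from ortho import *
np.set_printoptions(precision=4,suppress=True)
def whites(s,z,x0,x1,y0,y1,th=150,k=3900):
    A=warp(s,z,x0,x1,y0,y1,k);hsv=cv2.cvtColor(A,cv2.COLOR_RGB2HSV);m=((hsv[...,1]<40)&(hsv[...,2]>th)).astype(np.uint8)
    m=cv2.morphologyEx(m,cv2.MORPH_OPEN,np.ones((25,25)))
    for c in cv2.findContours(m,0,2)[0]:
        if cv2.contourArea(c)>3000:
            r=cv2.minAreaRect(c);print("white",x1-r[0][1]/k,y1-r[0][0]/k,np.array(r[1])/k*1000,r[2])
E
python3 - <<'E'
from st import *
s=ctrl.snapshot("top");c=ctrl.snapshot("scene")
o=ctrl.get_obs();print(o["tool_pos"],o["orientation"],o["opening"])
B=cv2.resize(warp(s,.078,.44,.56,.0,.22,2600),(572,312))
b=cv2.resize(c["img"][185:245,200:310],(572,312),interpolation=3)
cv2.imwrite("pics/w7.png",np.vstack([B,b])[:,:,::-1][:600])
E
```

```text
[ 0.4717 -0.3368  0.1528] [-179.9915    0.0029  -83.7668] 0.08781376755841785
```

View pics/w7.png

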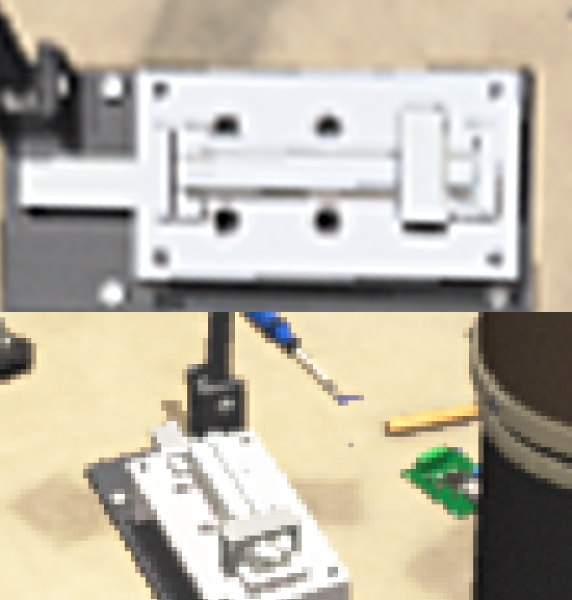

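Staple A is home at station 1 (ortho (423,163), i.e. x 0.497, y 0.057). Next is staple B.

Call:
apply_moves(
  commands=[
    [[0, -0.05, -3], 0, 0],
    [[0, -0.05, -6], 0, 0],
    [[0, -0.05, -8], 0, 0],
    [[0, -0.05, -8.9], 0, 0],
    [[0, -0.05, -9.2], 0, 0],
    [[0, -0.05, -9.2], 0, 0],
    [[0, -0.05, -9.2], 0, 1],
    [[0, -0.05, -9.2], 0, 1],
    [[0, -0.05, -9.2], 0, 1],
    [[0, -0.05, -9.2], 0, 1],
    [[0, -0.05, -9.2], 0, 1],
    [[0, -0.05, -9.2], 0, 1],
    [[0, -0.05, -9.2], 0, 1],
    [[0, -0.05, -9.2], 0, 1],
    [[0, -0.05, -9.2], 0, 1],
  ],
)

```text
clock: 31.18
tool_pos: [0.4718, -0.3382, 0.0605]
orientation: [-180.0, -0.0, -83.8]
force: [-0.2, -0.1, 2.3]
opening: 0.0438
gripper_force: 30.0
```

Call:
apply_moves(
  commands=[
    [[0, 0, 1], 0, 1],
    [[0, 0, 4], 0, 1],
    [[0, 0, 8], 0, 1],
    [[0, 2, 10], 0, 1],
    [[0.5, 6, 10], 0, 1],
    [[1, 10, 10], -0.05, 1],
    [[1.5, 14, 10], -0.108, 1],
    [[2, 18, 10], -0.108, 1],
    [[2.6, 22, 10], -0.108, 1],
    [[2.6, 26, 10], -0.108, 1],
    [[2.6, 30, 10], -0.108, 1],
    [[2.6, 34, 10], -0.108, 1],
    [[2.6, 38, 10], -0.108, 1],
    [[2.6, 42, 10], -0.108, 1],
    [[2.6, 43.5, 8], -0.108, 1],
    [[2.6, 43.5, 5.5], -0.108, 1],
    [[2.6, 43.5, 5.2], -0.108, 1],
    [[2.6, 43.5, 5.2], -0.108, 1],
    [[2.6, 43.5, 5.2], -0.108, 1],
    [[2.6, 43.5, 5.2], -0.108, 1],
  ],
)

```text
clock: 32.85
tool_pos: [0.4985, 0.0965, 0.1138]
orientation: [-179.9, 0.0, -90.0]
force: [0.1, -0.5, -0.5]
opening: 0.0435
gripper_force: 30.0
```

Call:
apply_moves(
  commands=[
    [[0, 0, -0.3], 0, 1],
    [[0, 0, -0.5], 0, 1],
    [[0, 0, -0.7], 0, 1],
    [[0, 0, -0.9], 0, 1],
    [[0, 0, -1.1], 0, 1],
    [[0, 0, -1.3], 0, 1],
    [[0, 0, -1.4], 0, 1],
    [[0, 0, -1.4], 0, 1],
  ],
)

```text
clock: 33.52
tool_pos: [0.4976, 0.0968, 0.098]
orientation: [180.0, -0.0, -90.0]
force: [-0.5, -0.2, -0.7]
opening: 0.0441
gripper_force: 30.0
```

Call:
apply_moves(
  commands=[
    [[0, 0, -0.4], 0, 1],
    [[0, 0, -0.8], 0, 1],
    [[0, 0, -1.2], 0, 1],
    [[0, 0, -1.6], 0, 1],
    [[0, 0, -2.0], 0, 1],
    [[0, 0, -2.2], 0, 1],
    [[0, 0, -2.35], 0, 1],
    [[0, 0, -2.45], 0, 1],
    [[0, 0, -2.5], 0, 1],
    [[0, 0, -2.5], 0, 1],
  ],
)

```text
clock: 34.35
tool_pos: [0.4977, 0.0969, 0.0734]
orientation: [-180.0, -0.0, -90.0]
force: [0.4, 0.4, -0.1]
opening: 0.044
gripper_force: 30.0
```

Call:
apply_moves(
  commands=[
    [[0, 0, -0.05], 0, 1],
    [[0, 0, -0.1], 0, 1],
    [[0, 0, -0.1], 0, 1],
  ],
)

```text
clock: 34.6
tool_pos: [0.4978, 0.097, 0.0727]
orientation: [-180.0, 0.0, -90.0]
force: [-0.6, 0.7, 3.0]
opening: 0.0441
gripper_force: 30.0
```

Call:
apply_moves(
  commands=[
    [[0, 0, -0.05], 0, 0],
    [[0, 0, 0], 0, 0],
    [[0, 0, 0], 0, 0],
    [[0, 0, 0], 0, 0],
    [[0, 0, 1], 0, 0],
    [[0, 0, 4], 0, 0],
    [[0, -1, 8], 0, 0],
    [[0, -5, 8], 0, 0],
    [[-1, -9, 8], 0, 0],
    [[-2, -13, 8], 0.05, 0],
    [[-2.1, -17, 8], 0.108, 0],
    [[-2.1, -21, 8], 0.108, 0],
    [[-2.1, -25, 8], 0.108, 0],
    [[-2.1, -29, 8], 0.108, 0],
    [[-2.1, -33, 8], 0.108, 0],
    [[-2.1, -37, 8], 0.108, 0],
    [[-2.1, -41, 8], 0.108, 0],
    [[-2.1, -45, 8], 0.108, 0],
    [[-2.1, -48.2, 8], 0.108, 0],
    [[-2.1, -48.2, 8], 0.108, 0],
  ],
)

```text
clock: 36.27
tool_pos: [0.4763, -0.3901, 0.1526]
orientation: [180.0, -0.1, -84.0]
force: [1.2, 1.0, -0.2]
opening: 0.0875
gripper_force: 0.0
```

```bash
python3 - <<'E'
from st import *
s=ctrl.snapshot("top")
o=ctrl.get_obs();print(o["tool_pos"],o["orientation"],o["opening"])
B=cv2.resize(warp(s,.078,.44,.56,.0,.22,2600),(572,312))
cv2.imwrite("pics/w8.png",B[:,:,::-1])
E
```

```text
[ 0.476  -0.3879  0.1524] [179.9683  -0.0062 -84.0331] 0.08774107009513885
```

View pics/w8.png

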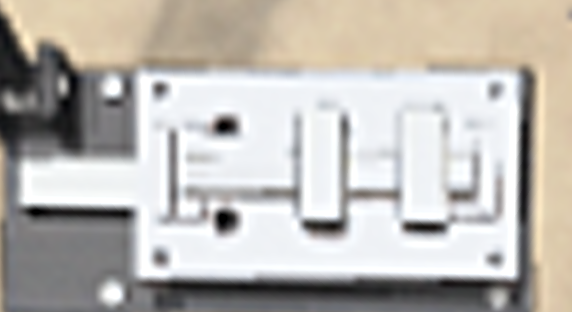

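Staples A and B are home at stations 1 and 2 (columns 423 and 322). Next is staple C.

Call:
apply_moves(
  commands=[
    [[0.05, 0, 0], 0, 0],
    [[0.05, 0, -3], 0, 0],
    [[0.05, 0, -5.5], 0, 0],
    [[0.05, 0, -6.5], 0, 0],
    [[0.05, 0, -6.5], 0, 0],
  ],
)

```text
clock: 36.73
tool_pos: [0.4759, -0.3833, 0.0854]
orientation: [179.8, 0.1, -83.7]
force: [-0.2, 0.8, -0.1]
opening: 0.0879
gripper_force: 0.0
```

Call:
apply_moves(
  commands=[
    [[0, 0, -1.5], 0, 0],
    [[0, 0, -2.4], 0, 0],
    [[0, 0, -2.5], 0, 0],
    [[0, 0, -2.5], 0, 0],
    [[0, 0, -2.5], 0, 0],
  ],
)

```text
clock: 37.15
tool_pos: [0.4778, -0.3852, 0.0634]
orientation: [-180.0, -0.0, -83.8]
force: [-0.1, 0.2, -0.3]
opening: 0.0876
gripper_force: 0.0
```

Call:
apply_moves(
  commands=[
    [[0, 0, -0.25], 0, 0],
    [[0, 0, -0.25], 0, 1],
    [[0, 0, -0.25], 0, 1],
    [[0, 0, -0.25], 0, 1],
    [[0, 0, -0.25], 0, 1],
    [[0, 0, -0.25], 0, 1],
    [[0, 0, -0.25], 0, 1],
    [[0, 0, -0.25], 0, 1],
    [[0, 0, -0.25], 0, 1],
    [[0, 0, -0.25], 0, 1],
    [[0, 0, -0.25], 0, 1],
  ],
)

```text
clock: 38.07
tool_pos: [0.4773, -0.3852, 0.06]
orientation: [-180.0, -0.0, -83.8]
force: [-0.2, -0.9, 0.2]
opening: 0.0436
gripper_force: 30.0
```

Call:
apply_moves(
  commands=[
    [[0, 0, 1], 0, 1],
    [[0, 0, 4], 0, 1],
    [[0, 0, 8], 0, 1],
    [[0, 2, 10], 0, 1],
    [[0.5, 6, 10], 0, 1],
    [[1, 10, 10], -0.05, 1],
    [[1.5, 14, 10], -0.108, 1],
    [[2.05, 18, 10], -0.108, 1],
    [[2.05, 22, 10], -0.108, 1],
    [[2.05, 26, 10], -0.108, 1],
    [[2.05, 30, 10], -0.108, 1],
    [[2.05, 34, 10], -0.108, 1],
    [[2.05, 38, 10], -0.108, 1],
    [[2.05, 42, 10], -0.108, 1],
    [[2.05, 46, 10], -0.108, 1],
    [[2.05, 50, 10], -0.108, 1],
    [[2.05, 52.2, 9], -0.108, 1],
    [[2.05, 52.2, 8], -0.108, 1],
    [[2.05, 52.2, 8], -0.108, 1],
    [[2.05, 52.2, 8], -0.108, 1],
  ],
)

```text
clock: 39.73
tool_pos: [0.497, 0.1364, 0.1398]
orientation: [179.9, -0.1, -90.0]
force: [-0.2, -0.1, -0.6]
opening: 0.0436
gripper_force: 30.0
```

Call:
apply_moves(
  commands=[
    [[0, 0, -1], 0, 1],
    [[0, 0, -2], 0, 1],
    [[0, 0, -2.7], 0, 1],
    [[0, 0, -2.7], 0, 1],
    [[0, 0, -2.7], 0, 1],
  ],
)

```text
clock: 40.15
tool_pos: [0.4975, 0.1361, 0.1123]
orientation: [179.9, -0.1, -90.1]
force: [-0.7, 0.4, -0.1]
opening: 0.0434
gripper_force: 30.0
```

Call:
apply_moves(
  commands=[
    [[0.03, 0.05, -0.3], 0, 1],
    [[0.03, 0.05, -0.5], 0, 1],
    [[0.03, 0.05, -0.7], 0, 1],
    [[0.03, 0.05, -0.9], 0, 1],
    [[0.03, 0.05, -1.1], 0, 1],
    [[0.03, 0.05, -1.3], 0, 1],
    [[0.03, 0.05, -1.4], 0, 1],
    [[0.03, 0.05, -1.4], 0, 1],
  ],
)

```text
clock: 40.82
tool_pos: [0.4979, 0.1373, 0.0986]
orientation: [180.0, -0.0, -90.0]
force: [-0.5, 0.8, -0.5]
opening: 0.0436
gripper_force: 30.0
```

Call:
apply_moves(
  commands=[
    [[0, 0, -0.4], 0, 1],
    [[0, 0, -0.8], 0, 1],
    [[0, 0, -1.2], 0, 1],
    [[0, 0, -1.6], 0, 1],
    [[0, 0, -2.0], 0, 1],
    [[0, 0, -2.2], 0, 1],
    [[0, 0, -2.4], 0, 1],
    [[0, 0, -2.5], 0, 1],
    [[0, 0, -2.55], 0, 1],
    [[0, 0, -2.55], 0, 1],
  ],
)

```text
clock: 41.65
tool_pos: [0.4987, 0.1363, 0.0744]
orientation: [-179.9, -0.1, -89.9]
force: [7.3, -11.3, -2.8]
opening: 0.0438
gripper_force: 30.0
```

Call:
apply_moves(
  commands=[
    [[0.05, -0.1, 0], 0, 1],
    [[0.07, -0.15, -0.05], 0, 1],
    [[0.07, -0.15, -0.15], 0, 1],
    [[0.07, -0.15, -0.15], 0, 1],
  ],
)

```text
clock: 41.98
tool_pos: [0.4985, 0.1354, 0.0716]
orientation: [180.0, -0.0, -90.0]
force: [0.9, -4.9, 0.2]
opening: 0.0436
gripper_force: 30.0
```

Call:
apply_moves(
  commands=[
    [[0, -0.05, -0.05], 0, 1],
    [[0, -0.07, -0.1], 0, 1],
    [[0, -0.07, -0.1], 0, 1],
  ],
)

```text
clock: 42.23
tool_pos: [0.4986, 0.1353, 0.0711]
orientation: [180.0, 0.0, -90.0]
force: [-1.3, -2.0, 4.4]
opening: 0.0436
gripper_force: 30.0
```

Call:
apply_moves(
  commands=[
    [[0, 0, 0], 0, 0],
    [[0, 0, 0], 0, 0],
    [[0, 0, 0], 0, 0],
    [[0, 0, 0], 0, 0],
    [[0, 0, 1], 0, 0],
    [[0, 0, 4], 0, 0],
    [[0, -1, 8], 0, 0],
    [[0, -5, 12], 0, 0],
    [[0, -9, 12], 0, 0],
    [[0, -13, 12], 0, 0],
    [[0, -17, 12], 0, 0],
    [[0, -21, 12], 0, 0],
    [[0, -25, 12], 0, 0],
    [[0, -29, 12], 0, 0],
    [[0, -33, 12], 0, 0],
    [[0, -37, 12], 0, 0],
    [[0, -41, 12], 0, 0],
    [[0, -44, 12], 0, 0],
    [[0, -44, 12], 0, 0],
  ],
)

```text
clock: 43.82
tool_pos: [0.4983, -0.3094, 0.1912]
orientation: [180.0, -0.1, -90.2]
force: [0.3, 0.1, -0.5]
opening: 0.0878
gripper_force: 0.0
```

```bash
python3 - <<'E'
from st import *
s=ctrl.snapshot("top");c=ctrl.snapshot("scene")
o=ctrl.get_obs();print(o["tool_pos"],o["orientation"],o["opening"])
B=warp(s,.078,.44,.58,.0,.30,2000)
b=cv2.resize(c["img"][150:245,200:310],None,fx=3.3,fy=3.3,interpolation=3)
b=cv2.copyMakeBorder(b,0,0,0,max(0,B.shape[1]-b.shape[1]),0)[:,:B.shape[1]]
cv2.imwrite("pics/w9.png",np.vstack([B,b])[:,:,::-1])
for t in["lever_grip","lever_hinge"]:
  P=[ctrl.spot_point(x,t) for x in(s,c)]
  if all(P): print(t,tri(s,P[0][0]["at"],c,P[1][0]["at"]),P[0][0],P[1][0])
E
```

```text
[ 0.4982 -0.306   0.191 ] [179.9818   0.0119 -90.1601] 0.08762909858666401
lever_grip (array([0.539 , 0.2599, 0.1503]), np.float64(0.004213982016988773)) {'at': [184.0, 199.4], 'score': 0.66} {'at': [236.2, 167.2], 'score': 0.67}
lever_hinge (array([0.5248, 0.2132, 0.0513]), np.float64(0.0010319932010504087)) {'at': [205.5, 212.0], 'score': 0.73} {'at': [240.1, 200.9], 'score': 0.62}
```

View pics/w9.png

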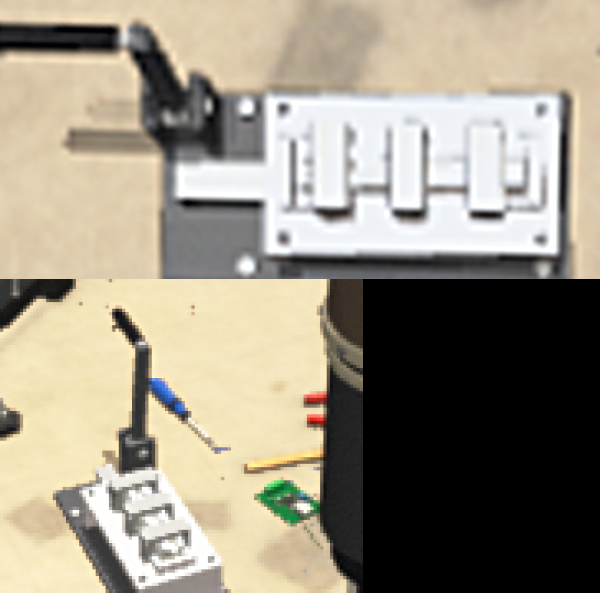

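All three staples sit home at their stations (ortho columns 332/407/487). The lever is upright, with its grip running along +y at the upper left. Next I'll pin down the grip's position.

```bash
python3 - <<'E'
from st import *
s=ctrl.snapshot("top");c=ctrl.snapshot("scene")
W=warp(s,.16,.48,.60,.17,.32,4000)
g=cv2.cvtColor(W,cv2.COLOR_RGB2GRAY)
m=cv2.morphologyEx((g<70).astype(np.uint8),cv2.MORPH_OPEN,np.ones((20,60)))
n,l,st,ce=cv2.connectedComponentsWithStats(m)
for i in range(1,n):
    a,b,w,h,A=st[i]
    if A>2000: print("x",.60-(b+h)/4000,.60-b/4000,"y",.32-(a+w)/4000,.32-a/4000,A)
# scene: dark grip ends, predicted pixels for a grip centre guess
im=c["img"][155:185,215:262];g=cv2.cvtColor(im,cv2.COLOR_RGB2GRAY);ys,xs=np.where(g<60)
for r in range(30):
    k=np.where(g[r]<60)[0]
    if len(k): print(155+r,215+k.min(),215+k.max(),end="; ")
print()
for y in(.2254,.2554,.2854): print(proj(c,(.536,y,.16)))
E
```

```text
x 0.53725 0.5485 y 0.2265 0.2855 10364
x 0.5097499999999999 0.51925 y 0.1925 0.21250000000000002 2867
x 0.49324999999999997 0.50075 y 0.17650000000000002 0.20825 3479
155 215 218; 159 235 235; 160 234 236; 161 235 237; 162 235 238; 163 236 238; 164 236 239; 165 238 240; 166 238 241; 167 239 241; 168 240 241; 172 242 244; 173 242 244; 174 242 244; 175 242 244; 176 242 244; 177 242 243; 178 241 243; 179 241 243; 180 241 244; 181 241 244; 182 241 243; 183 241 243; 184 241 243; 
[240.4964 169.9604]
[237.0059 165.1946]
[233.621 160.573]
```

Call:
apply_moves(
  commands=[
    [[0, 0, 4], 0, 0.6],
    [[0, 4, 6.5], 0, 0.6],
    [[0, 8, 6.5], 0, 0.6],
    [[1, 12, 6.5], 0, 0.6],
    [[2, 16, 6.5], 0, 0.6],
    [[3, 20, 6.5], 0, 0.6],
    [[4.3, 24, 6.5], 0, 0.6],
    [[4.3, 28, 6.5], 0, 0.6],
    [[4.3, 32, 6.5], 0, 0.6],
    [[4.3, 36, 6.5], 0, 0.6],
    [[4.3, 40, 6.5], 0, 0.6],
    [[4.3, 44, 6.5], 0, 0.6],
    [[4.3, 48, 6.5], 0, 0.6],
    [[4.3, 52, 6.5], 0, 0.6],
    [[4.3, 56, 6.5], 0, 0.6],
    [[4.3, 56.7, 6.5], 0, 0.6],
    [[4.3, 56.7, 6.5], 0, 0.6],
    [[4.3, 56.7, 6.5], 0, 0.6],
    [[4.3, 56.7, 6.5], 0, 0.6],
  ],
)

```text
clock: 45.8
tool_pos: [0.5413, 0.2618, 0.256]
orientation: [180.0, -0.0, -90.0]
force: [0.9, -1.5, 0.2]
opening: 0.0348
gripper_force: 0.0
```

Call:
apply_moves(
  commands=[
    [[0, 0, -3], 0, 0.6],
    [[0, 0, -5], 0, 0.6],
    [[0, 0, -6.5], 0, 0.6],
    [[0, 0, -7.5], 0, 0.6],
    [[0, 0, -8.5], 0, 0.6],
    [[0, 0, -9.2], 0, 0.6],
    [[0, 0, -9.6], 0, 0.6],
    [[0, 0, -9.6], 0, 0.6],
    [[0, 0, -9.6], 0, 0.75],
    [[0, 0, -9.6], 0, 0.75],
    [[0, 0, -9.6], 0, 0.75],
    [[0, 0, -9.6], 0, 0.75],
  ],
)

```text
clock: 46.8
tool_pos: [0.5419, 0.2624, 0.1605]
orientation: [-180.0, 0.0, -90.0]
force: [-0.1, -0.3, -0.8]
opening: 0.0225
gripper_force: 0.0
```

Call:
apply_moves(
  commands=[
    [[-0.4, 0, 0], 0, 0.75],
    [[-0.9, 0, 0], 0, 0.75],
    [[-1.4, 0, 0], 0, 0.75],
    [[-1.9, 0, 0], 0, 0.75],
    [[-2.3, 0, 0], 0, 0.75],
    [[-2.8, 0, -0.1], 0, 0.75],
    [[-3.3, 0, -0.15], 0, 0.75],
    [[-3.8, 0, -0.25], 0, 0.75],
    [[-4.2, 0, -0.32], 0, 0.75],
    [[-4.7, 0, -0.48], 0, 0.75],
    [[-5.1, 0, -0.62], 0, 0.75],
    [[-5.6, 0, -0.8], 0, 0.75],
    [[-6, 0, -0.97], 0, 0.75],
    [[-6, 0, -0.97], 0, 0.75],
  ],
)

```text
clock: 47.97
tool_pos: [0.483, 0.2633, 0.1519]
orientation: [-179.7, 0.2, -89.9]
force: [5.9, 0.8, 5.2]
opening: 0.0217
gripper_force: 2.6
```

Call:
apply_moves(
  commands=[
    [[-0.4, 0, -0.22], 0, 0.75],
    [[-0.85, 0, -0.47], 0, 0.75],
    [[-1.27, 0, -0.71], 0, 0.75],
    [[-1.68, 0, -0.96], 0, 0.75],
    [[-2.06, 0, -1.25], 0, 0.75],
    [[-2.43, 0, -1.56], 0, 0.75],
    [[-2.8, 0, -1.87], 0, 0.75],
    [[-3.15, 0, -2.19], 0, 0.75],
    [[-3.48, 0, -2.54], 0, 0.75],
    [[-3.8, 0, -2.9], 0, 0.75],
    [[-4.1, 0, -3.28], 0, 0.75],
    [[-4.4, 0, -3.66], 0, 0.75],
    [[-4.4, 0, -3.66], 0, 0.75],
    [[-4.4, 0, -3.66], 0, 0.75],
  ],
)

```text
clock: 49.13
tool_pos: [0.4401, 0.2642, 0.1155]
orientation: [-179.7, 0.2, -89.9]
force: [8.3, 1.0, 5.1]
opening: 0.022
gripper_force: 4.3
```

Call:
apply_moves(
  commands=[
    [[-0.15, 0, -0.2], 0, 0.75],
    [[-0.3, 0, -0.4], 0, 0.75],
    [[-0.45, 0, -0.6], 0, 0.75],
    [[-0.55, 0, -0.75], 0, 0.75],
    [[-0.55, 0, -0.75], 0, 0.75],
  ],
)

```text
clock: 49.55
tool_pos: [0.4354, 0.2644, 0.1085]
orientation: [-179.6, 0.2, -89.9]
force: [11.9, -1.0, 7.3]
opening: 0.022
gripper_force: 5.8
```

Call:
apply_moves(
  commands=[
    [[-0.1, 0, -0.1], 0, 0.75],
    [[-0.2, 0, -0.2], 0, 0.75],
    [[-0.2, 0, -0.2], 0, 0.75],
  ],
)

```text
clock: 49.8
tool_pos: [0.4351, 0.2648, 0.1077]
orientation: [-179.4, 0.3, -89.8]
force: [16.9, -4.0, 12.3]
opening: 0.022
gripper_force: 8.6
```

Call:
apply_moves(
  commands=[
    [[0, 0, 0], 0, 0.75],
    [[0, 0, 0], 0, 0.75],
    [[0.2, 0, 0.23], 0, 0.75],
    [[0.4, 0, 0.46], 0, 0.75],
    [[0.6, 0, 0.7], 0, 0.75],
    [[0.75, 0, 0.95], 0, 0.75],
    [[1.0, 0, 1.25], 0, 0.75],
    [[1.25, 0, 1.55], 0, 0.75],
    [[1.5, 0, 1.85], 0, 0.75],
    [[1.75, 0, 2.13], 0, 0.75],
    [[2.0, 0, 2.42], 0, 0.75],
    [[2.3, 0, 2.68], 0, 0.75],
    [[2.6, 0, 2.94], 0, 0.75],
    [[2.9, 0, 3.18], 0, 0.75],
    [[3.2, 0, 3.42], 0, 0.75],
    [[3.45, 0, 3.65], 0, 0.75],
    [[3.8, 0, 3.85], 0, 0.75],
    [[4.1, 0, 4.05], 0, 0.75],
    [[4.4, 0, 4.22], 0, 0.75],
    [[4.7, 0, 4.38], 0, 0.75],
  ],
)

```text
clock: 51.47
tool_pos: [0.4786, 0.263, 0.1476]
orientation: [-179.9, 0.1, -90.0]
force: [10.2, 2.2, -9.7]
opening: 0.0221
gripper_force: 5.4
```

Call:
apply_moves(
  commands=[
    [[0.25, 0, 0.12], 0, 0.75],
    [[0.5, 0, 0.25], 0, 0.75],
    [[0.85, 0, 0.4], 0, 0.75],
    [[1.2, 0, 0.53], 0, 0.75],
    [[1.55, 0, 0.65], 0, 0.75],
    [[1.9, 0, 0.77], 0, 0.75],
    [[2.25, 0, 0.88], 0, 0.75],
    [[2.6, 0, 0.95], 0, 0.75],
    [[2.95, 0, 1.02], 0, 0.75],
    [[3.3, 0, 1.1], 0, 0.75],
    [[3.65, 0, 1.16], 0, 0.75],
    [[4.0, 0, 1.2], 0, 0.75],
    [[4.35, 0, 1.2], 0, 0.75],
    [[4.7, 0, 1.2], 0, 0.75],
    [[5.0, 0, 1.2], 0, 0.75],
    [[5.3, 0, 1.2], 0, 0.75],
    [[5.6, 0, 1.2], 0, 0.75],
    [[5.8, 0, 1.2], 0, 0.75],
    [[6.0, 0, 1.2], 0, 0.75],
    [[6.1, 0, 1.2], 0, 0.75],
  ],
)

```text
clock: 53.13
tool_pos: [0.5384, 0.2622, 0.1599]
orientation: [180.0, -0.0, -90.0]
force: [2.3, -0.1, -2.9]
opening: 0.0219
gripper_force: 1.4
```

Call:
apply_moves(
  commands=[
    [[0.1, 0, 0], 0, 0.75],
    [[0.2, 0, 0], 0, 0.75],
    [[0.3, 0, 0], 0, 0.75],
    [[0.4, 0, 0], 0, 0.75],
    [[0.4, 0, 0], 0, 0.75],
    [[0.4, 0, 0], 0, 0.75],
    [[0.4, 0, 0], 0, 0.75],
  ],
)

```text
clock: 53.72
tool_pos: [0.5421, 0.2622, 0.1599]
orientation: [180.0, 0.0, -90.0]
force: [0.4, -0.0, -0.6]
opening: 0.0216
gripper_force: 0.0
```

Contact-free and at rest. I'll open partly, rise straight up, retreat and check.

Call:
apply_moves(
  commands=[
    [[0, 0, 0], 0, 0.6],
    [[0, 0, 0], 0, 0.6],
    [[0, 0, 0], 0, 0.6],
    [[0, 0, 2], 0, 0.6],
    [[0, 0, 4], 0, 0.6],
    [[0, 0, 7], 0, 0.6],
    [[0, 0, 11], 0, 0.6],
    [[0, -4, 11], 0, 0.6],
    [[0, -8, 11], 0, 0.6],
    [[0, -12, 11], 0, 0.6],
    [[0, -16, 11], 0, 0.6],
    [[0, -20, 11], 0, 0.6],
    [[0, -24, 11], 0, 0.6],
    [[0, -28, 11], 0, 0.6],
    [[0, -32, 11], 0, 0.6],
    [[0, -36, 11], 0, 0.6],
    [[0, -40, 11], 0, 0.6],
    [[0, -44, 11], 0, 0.6],
    [[0, -48, 11], 0, 0.6],
    [[0, -48, 11], 0, 0.6],
  ],
)

```text
clock: 55.38
tool_pos: [0.5414, -0.2234, 0.2695]
orientation: [179.9, -0.1, -90.3]
force: [0.6, 0.9, 0.5]
opening: 0.0349
gripper_force: 0.0
```

Call:
apply_moves(
  commands=[
    [[0, -4, 0], 0, 0.6],
    [[0, -8, 0], 0, 0.6],
    [[0, -8, 0], 0, 0.6],
    [[0, -8, 0], 0, 0.6],
  ],
)

```text
clock: 55.72
tool_pos: [0.5417, -0.2996, 0.2692]
orientation: [179.9, 0.0, -90.2]
force: [0.9, 0.3, -0.4]
opening: 0.035
gripper_force: 0.0
```

```bash
python3 - <<'E'
from st import *
s=ctrl.snapshot("top");c=ctrl.snapshot("scene")
o=ctrl.get_obs();print(o["clock"],o["tool_pos"])
p=cv2.imread("pics/top0.png")[:,:,::-1]
B=cv2.resize(s["img"][160:260,150:340],None,fx=3.1,fy=3.1,interpolation=3)
b=cv2.resize(c["img"][155:245,195:300],None,fx=3.1,fy=3.1,interpolation=3)
b=cv2.copyMakeBorder(b,0,0,0,B.shape[1]-b.shape[1],0)
cv2.imwrite("pics/w10.png",np.vstack([B,b])[:,:,::-1])
W=warp(s,.16,.48,.60,.17,.32,4000)
m=cv2.morphologyEx((cv2.cvtColor(W,cv2.COLOR_RGB2GRAY)<70).astype(np.uint8),cv2.MORPH_OPEN,np.ones((20,60)))
n,l,st,ce=cv2.connectedComponentsWithStats(m)
for a,b_,w,h,A in st[1:]:
    if A>5000: print("grip x",.60-(b_+h)/4000,.60-b_/4000)
E
```

```text
55.8167 [ 0.542  -0.2977  0.2696]
grip x 0.53725 0.5485
```

View pics/w10.png

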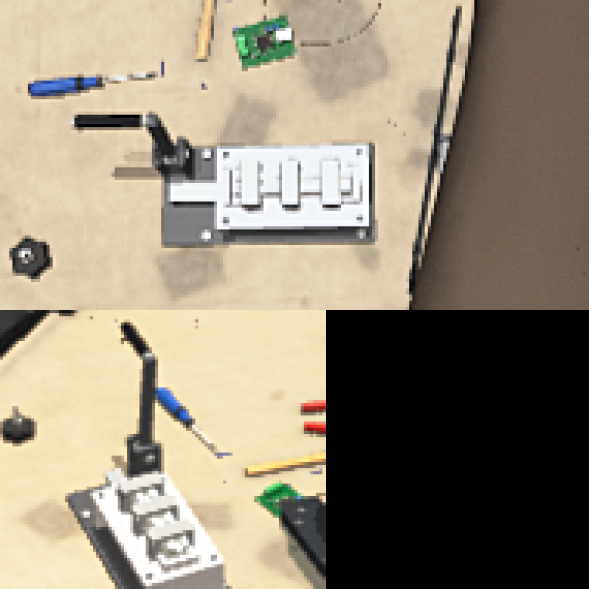

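The lever is back at rest, with its grip at the same x as before. The rail and three staples are in place and the bystanders haven't moved, so I'm handing in.

```bash
python3 -c "
from plant import ctrl
print(ctrl.close_job())"
```

```text
the job is handed in; nothing more can be done
None
```

The job is handed in with no verdict returned: coupling and battery are in the tray, the rail is in the cradle with all three staples home, and the lever was pulled to its stop and eased back to rest; I viewed 15 pictures, one over the limit of 14.

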